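# Gauge a printed test bar with the ratchet-stop thickness gauge

### The arm

A 6-joint arm with a two-finger parallel gripper is mounted at the origin on the work surface. World frame = base frame: x ahead of the robot, y to its left, z up, the work surface at z = 0. Lengths are in m, angles in rad, forces in N, time in s.
With the tool pointing down it reaches from about 0.375 to 0.975 m from the base axis. Payload 3.8 kg.
Tool frame: the origin (TCP) lies at the very end of the fingers, on their centre line; the grasp point (between the pads) lies 19 mm behind it; z points along the fingers, y is the direction in which the jaws open and shut (so a half turn about z gives the same grasp; the last joint's range is limited). The gripper opens to 85 mm and grips with 20 to 120 N. Pads are 22 mm wide; open, the fingers measure 114 mm over their backs; the gripper's body (76 mm by 85 mm) begins 54 mm behind the grasp point. The pads swing forward as they close: fully open they stand 13 mm farther back than shut.
Start: joints at [-1.146, 0.264, 1.604, -0, 1.274, -0.037], TCP at [0.301, -0.604, 0.231] pointing down, gripper open.
Joint ranges: [-2.63, 2.63], [-0.94, 2.18], [0.31, 2.57], [-1.31, 4.45], [0, 2.66], [-2.55, 2.55]. Speed limits (rad/s): [2.57, 2.57, 3.14, 3.14, 3.14, 3.14].

### API

Orientations are given as a unit quaternion [w, x, y, z].
In Python, from bench import sense, grab_frame, close_job gives the robot as it stands.
- The arm moves only by the tool send_rows, never from a script. Its argument "steps" is a list of rows, each an object with "translation": the shift along the tool's x, y, z in mm, a list of three; "angular": the turn, a rotation vector about the tool's x, y, z in rad, a list of three; "jaw": the opening, from 0 (shut) to 1 (fully open). A call has 1 to 10 rows; each row is the pose to reach, as a shift and turn from the pose commanded when the call began, along the tool's axes at that moment; what a row does not reach only later rows make up. A row lasts 1/12 s, in which the tool goes at most 41.7 mm and 7.16 degrees, less where a joint would pass 70% of its speed; a pose out of reach is approached as far as the arm can. A call with a gripper value outside its range is refused whole. The fingers move at their own pace and stop on an object; "newtons" is the grip in N (left out, the last holds). Time passes only in rows, so rows that repeat a pose let the fingers close. It gives the time, the measured TCP pose, the force and the opening at its end, in the units of the state.
- sense(): the state, without advancing time (a new reading comes with each control period).
- grab_frame(name): name is "side" or "top"; returns a dict with "img" (420x560x3 uint8, red, green, blue), "fovy" (degrees; the focal length in pixels is half the picture's height over the tangent of half this angle, whatever the lens; pixels are square), "cx", "cy" (the principal point, pixels), "rvec" (rotation vector, rad) and "tvec" (3), from world to camera coordinates, as OpenCV has them. Camera axes: x right, y down, z forward; pixel columns grow to the right and rows downward; lengths in m; the calibration is good to about 2 mm. A picture is of the moment at which its call begins. There is no depth.
- close_job(): hands the job in, once; it reports no verdict.
The state is a dict: "time_s": time; "joint_positions": joint angles; "qd": joint speeds; "tau": joint torques, N m; "position": TCP position; "orientation": TCP orientation; "force": force on the tool from outside, world axes, zero at the start; "moment": the same for the moment, N m; "gripper_width": finger opening in m.
Only numpy, scipy, OpenCV 4.12 (cv2) and the standard library are available. Lean on these libraries where they do the work, as an engineer would, in place of code of your own. Each camera call takes 0.05 s, during which the arm holds its last target.

### The job

Lay the orange printed test bar flat on the gauge's anvil, between the guide rails and with its end against the back stop. Then turn the black ratchet cap clockwise (seen from above) to bring the spindle down on the bar until the slip clutch gives, let it slip about a quarter turn and no more than a third, without leaning on the cap or the bar. Let go and leave the bar gripped by the spindle; leave everything else on the bench where it is.

Things in the scene. Friction and masses are not known exactly. Their poses are not given: they have to be found in the camera images.
- test_bar: Loose orange printed bar, 120 mm long (its x), 24 mm wide (its y), 11 to 14 mm thick (the gauge is there to find out), about 35 g. Origin: centre of its underside. Either end may go in first.
- spare_bar: Loose green printed bar of the same size; origin centre of its underside. Not to be disturbed.
- screwdriver: Loose screwdriver 160 mm long (its x), black handle up to 30 mm thick, lying on the bench. Not to be disturbed.
- nozzle: Loose brass nozzle 24 mm across, 26 mm high, standing on the bench; origin centre of its underside. Not to be disturbed.
- anvil: Steel anvil of the gauge, fixed 36 to 41 mm above the bench (varies). Origin: on its flat top, under the spindle. The bar goes in along its +x. Top runs from x = -55 mm (front edge) to a back stop 8 mm high at x = +18 mm. Rails 6 mm high leave a channel 28 mm wide, y = -14 to +14, flared to 40 mm at the front. A bar fully home sticks out 47 mm over the front edge, free to hold by its sides.
- spindle: Steel spindle of the gauge, 10 mm diameter, vertical, above the anvil's origin. Origin: centre of its lower face, at the start 20 to 25 mm above the anvil. It goes down 4 mm per rad that cap and thimble turn clockwise, 18 mm at most, taking about 0.09 N m; its thread holds it where it is left. Cap and thimble sink with it: a hand that does not follow drags on the spindle.
- cap_grip (a point): Point on the axis of the black ratchet cap (upright cylinder, 28 mm diameter, 32 mm tall) on top of the gauge, 17 mm above its lower edge, a good height to grip it from above at any yaw. Below it sits an aluminium thimble, 22 mm diameter, 20 mm tall. Nothing else stands beside it.
- ratchet (a joint): Slip of cap on thimble, rad: 0 at the start, grows as the clutch slips clockwise, constant while both turn together. When the spindle bears on the bar the thimble stops turning and sinking, the torque rises to about 0.22 N m and the cap slips at that; the clutch alone then gives about 30 N on the bar. Dragging the cap down or up adds to or takes from that.
- gauge: Grey bench thickness gauge, fixed; its yaw is the anvil's. Origin: on the bench, on the spindle's vertical axis. Base from x = -60 to +105 mm, 90 mm wide, 18 mm high; a column at x = 61 to 96 mm carries an overhead arm, 36 mm wide, underside 81 mm and top 105 mm above the bench, which reaches to x = -20 mm.
Mind the look-alikes: they are no part of the job. Of the things like the test_bar, leave any that is blue, brown or grey; of the rest the smaller one is meant.

How it is judged:
On the way, in this order (a step that is already met when the one before it is completed fails the run):
1. the test bar lies on the anvil between the rails, its end against the back stop, let go of, before the clutch has slipped (x of test_bar in the frame of anvil above -0.0465 m and z of test_bar in the frame of anvil between -0.003 and 0.002 m and angle between the x axis of test_bar and the x axis of anvil, either way round below 0.12 rad and contact force between the fingers and test_bar below 0.1 N and value of joint ratchet below 0.3 rad), for 0.2 s.
2. with the spindle bearing on the bar, the clutch has slipped clockwise by at least 0.6 rad (value of joint ratchet above 0.6 rad and contact force between spindle and test_bar above 8 N), for 0.1 s.
At the end, for the whole second after the job is handed in: The orange bar lies flat on the anvil between the rails, its end within 4.5 mm of the back stop and its length within 0.12 rad of the anvil's, still pressed by the spindle with more than 8 N, at rest and let go of; the clutch has slipped clockwise by 0.6 to 2.4 rad (all of step 2 and x of test_bar in the frame of anvil above -0.0465 m and z of test_bar in the frame of anvil below 0.002 m and angle between the x axis of test_bar and the x axis of anvil, either way round below 0.12 rad and value of joint ratchet below 2.4 rad and linear speed of test_bar below 0.01 m/s); the robot touches nothing.
It fails at once if the clutch slips more than 2.4 rad (well over a third of a turn) (value of joint ratchet above 2.4 rad).
It fails at once if the bar is pressed by the spindle with more than 55 N (leaning on the cap) (contact force between spindle and test_bar above 55 N).
It fails at once if the bar is rammed into the anvil with more than 55 N (contact force between test_bar and anvil above 55 N).
It fails at once if the green bar, the screwdriver or the nozzle is moved by more than 15 mm (distance of any of spare_bar, screwdriver, nozzle from where it was at the start of the episode above 0.015 m).
It also fails if it takes over 72 s, if anything falls off the work surface, if the arm or the gripper's body presses on something with over 40 N, if the wrist force passes 120 N, or if a joint passes its speed limit or range.

## Working session

There is one attempt and no reset: what is moved stays moved. The work goes in short steps, Python scripts to look and compute and a tool call to move; the robot and the scene stay as the last step left them, time stands still between calls to the robot, and variables do not carry over. Pictures are saved under pics/ and viewed, and the job is handed in when it is done.

Besides the shell and the picture viewer there is one more tool, called after ">>>" as name(argument=value, ...), one argument or row to a line, values as JSON. send_rows: Moves the arm, as the interface text tells. Its arguments: {"type":"object","properties":{"steps":{"type":"array"},"newtons":{"type":"number"}},"required":["steps"]}

```bash
ls; mkdir -p pics; python3 - <<'E'
from bench import sense, grab_frame
import cv2
s=sense();print(s)
for n in("side","top"):
    f=grab_frame(n);print({k:v for k,v in f.items() if k!='img'})
    cv2.imwrite(f"pics/{n}0.png",f['img'][:,:,::-1])
    import numpy as np; np.save(f"{n}0.npy",f,allow_pickle=True)
E
```

```text
pics
{'time_s': 0.0, 'joint_positions': array([-1.14592861e+00,  2.64775571e-01,  1.60540149e+00, -1.93420397e-06,
        1.27367569e+00, -3.69296453e-02]), 'qd': array([ 0.00053873, -0.00122559, -0.000779  ,  0.00197711,  0.00034516,
       -0.00067996]), 'tau': array([ 6.35746183e-04, -5.15116811e+01, -3.67311716e+01, -2.49517552e-04,
        1.29612905e-02, -2.58025989e-05]), 'position': array([ 0.30042739, -0.6036338 ,  0.22993206]), 'orientation': array([-1.10867683e-03,  9.73460436e-01,  2.28852580e-01, -2.18729269e-04]), 'force': array([ 0.28896855, -0.219006  ,  0.01392722]), 'moment': array([0.02336932, 0.04134195, 0.02558693]), 'gripper_width': 0.08529555407545099}
{'fovy': 53.190911371958485, 'cx': 279.0519218838684, 'cy': 203.33273295582055, 'rvec': array([ 0.29507132, -2.73340036,  1.35652686]), 'tvec': array([0.53480946, 0.20804977, 1.06931586])}
{'fovy': 44.50587947508458, 'cx': 288.3408654350948, 'cy': 208.20065662225818, 'rvec': array([ 2.18905496, -2.14634317,  0.12487364]), 'tvec': array([-0.06444847,  0.5525245 ,  1.25150298])}
```

View pics/side0.png

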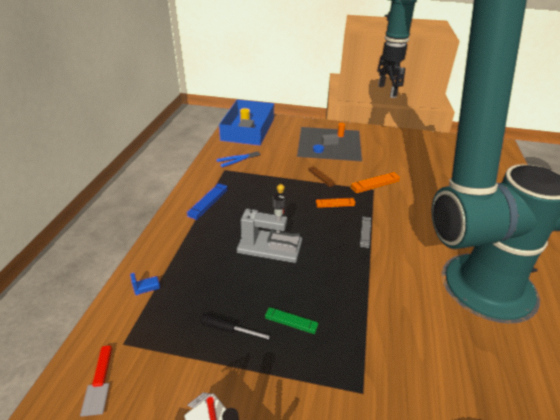

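View pics/top0.png

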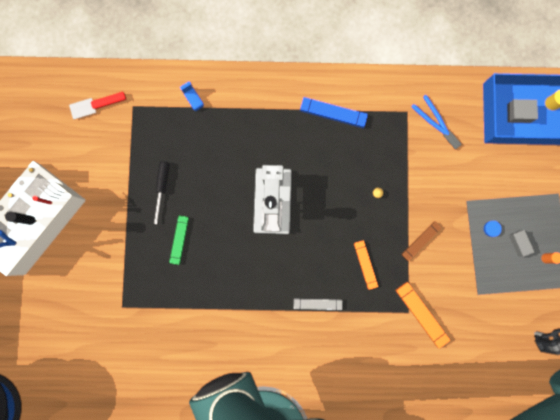

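Candidates for the test bar in the top view: small orange (366,265), large orange (423,315), brown (423,241), grey (318,304) and blue (334,112). By the description the small orange one is meant. I'll check it in a close crop.

```bash
cat > h.py <<'E'
import numpy as np, cv2
from bench import sense, grab_frame
def cam(f):
    h=f['img'].shape[0]; fl=h/2/np.tan(np.radians(f['fovy'])/2)
    K=np.array([[fl,0,f['cx']],[0,fl,f['cy']],[0,0,1]]); R=cv2.Rodrigues(np.array(f['rvec']))[0]
    return K,R,np.array(f['tvec'])
def proj(f,P):
    K,R,t=cam(f); return cv2.projectPoints(np.atleast_2d(P).astype(float),np.array(f['rvec']),t,K,None)[0].reshape(-1,2)
def onplane(f,uv,z):
    K,R,t=cam(f); uv=np.atleast_2d(uv).astype(float)
    d=(np.linalg.inv(K)@np.c_[uv,np.ones(len(uv))].T).T@R; c=-R.T@t
    return c+d*((z-c[2])/d[:,2])[:,None]
def tri(f1,u1,f2,u2):
    P=[]
    for f in(f1,f2):
        K,R,t=cam(f);P.append(K@np.c_[R,t])
    X=cv2.triangulatePoints(P[0],P[1],np.array(u1,float).reshape(2,1),np.array(u2,float).reshape(2,1))[:,0]
    return X[:3]/X[3]
def load(n): return np.load(n+".npy",allow_pickle=True).item()
def crop(f,x0,y0,x1,y1,s,name):
    cv2.imwrite(name,cv2.resize(f['img'][y0:y1,x0:x1,::-1],None,fx=s,fy=s,interpolation=cv2.INTER_CUBIC))
def orange(f):
    hsv=cv2.cvtColor(f['img'],cv2.COLOR_RGB2HSV)
    return cv2.inRange(hsv,(8,200,110),(19,255,255))
E
python3 - <<'E'
from h import *
for n in("top0","side0"):
    f=load(n);m=orange(f);cs,_=cv2.findContours(m,cv2.RETR_EXTERNAL,cv2.CHAIN_APPROX_NONE)
    for c in cs:
        if cv2.contourArea(c)>80:
            r=cv2.minAreaRect(c);print(n,cv2.contourArea(c),r)
            b=cv2.boxPoints(r);print(onplane(f,b,0.0125).round(4).tolist())
f=load("top0");crop(f,330,190,460,360,3.5,"pics/c1.png")
crop(f,235,150,335,250,6,"pics/c2.png")
f=load("side0");crop(f,220,170,390,270,4.6,"pics/c3.png")
E
```

```text
side0 293.0 ((335.46881103515625, 202.25128173828125), (8.78404426574707, 39.04944610595703), 87.61405944824219)
[[0.4798, -0.2485, 0.0125], [0.3593, -0.2856, 0.0125], [0.3553, -0.2394, 0.0125], [0.4725, -0.2037, 0.0125]]
side0 545.5 ((375.4915466308594, 181.96348571777344), (13.491571426391602, 50.443485260009766), 77.00537872314453)
[[0.3829, -0.373, 0.0125], [0.2192, -0.4843, 0.0125], [0.2107, -0.4027, 0.0125], [0.3678, -0.2994, 0.0125]]
```

View pics/c1.png

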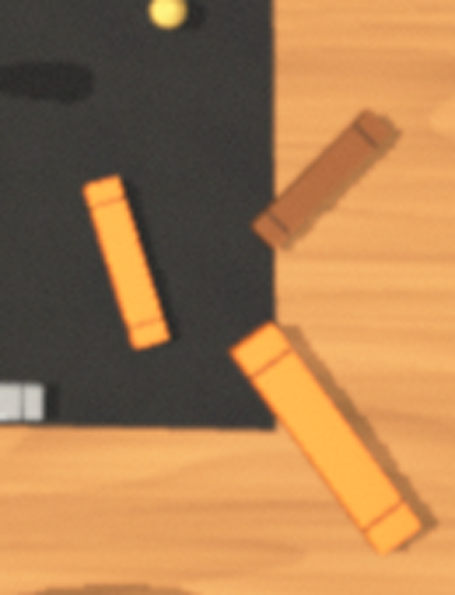

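View pics/c2.png

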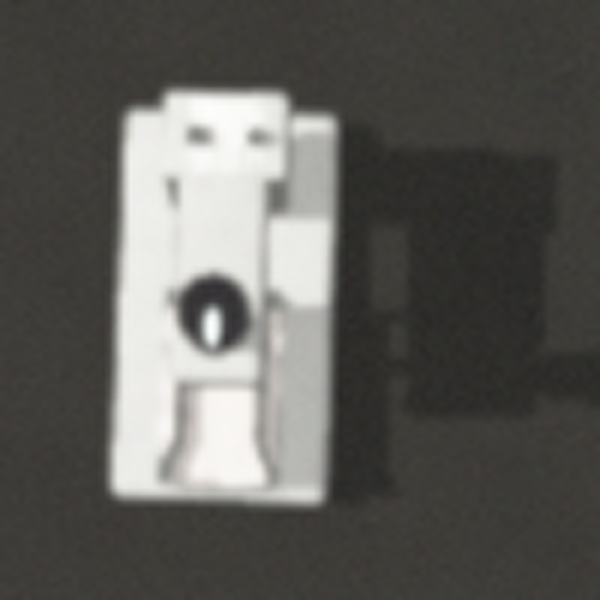

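View pics/c3.png

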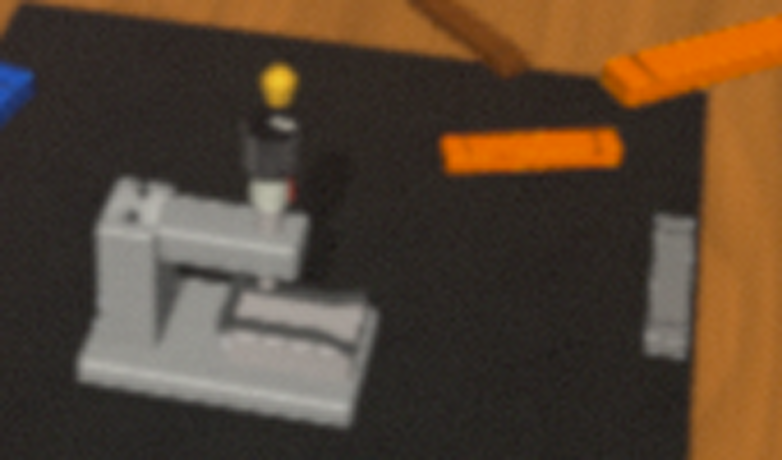

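```bash
python3 - <<'E'
from h import *
t=load("top0");s=load("side0")
hsv=cv2.cvtColor(t['img'],cv2.COLOR_RGB2HSV)
m=cv2.inRange(hsv,(5,120,120),(25,255,255)); m2=np.zeros_like(m); m2[230:295,345:388]=m[230:295,345:388]
c=max(cv2.findContours(m2,cv2.RETR_EXTERNAL,cv2.CHAIN_APPROX_NONE)[0],key=cv2.contourArea)
r=cv2.minAreaRect(c);print(r)
b=onplane(t,cv2.boxPoints(r),0.0125);print(b.round(4),b.mean(0), [np.linalg.norm(b[i]-b[i-1]).round(4) for i in range(4)])
# side corners top: crop/4.6+(220,170)
# gauge base
g=np.array([[110,495],[327,503],[338,115],[125,108]])/6+[235,150]-0.4
p=onplane(t,g,.018);print("base FL FR BR BL",p.round(4))
# side base bottom front corner (350,424),(82,380) ; top (378,310)
q=np.array([[350,425],[80,378]])/4.6+[220,170]
print("side near-edge bottom",onplane(s,q,0.0).round(4))
# cap top triangulated
print("cap top",tri(t,np.array([214,305])/6+[235,150],s,np.array([273,122])/4.6+[220,170]))
E
```

```text
((365.5213928222656, 264.6510925292969), (50.3391227722168, 11.844499588012695), 72.47443389892578)
[[ 0.4722 -0.2162  0.0125]
 [ 0.4818 -0.2447  0.0125]
 [ 0.3628 -0.2829  0.0125]
 [ 0.3535 -0.2547  0.0125]] [ 0.41759053 -0.24962163  0.0125    ] [np.float64(0.1248), np.float64(0.03), np.float64(0.1249), np.float64(0.0297)]
base FL FR BR BL [[ 0.493   0.034   0.018 ]
 [ 0.4914 -0.0567  0.018 ]
 [ 0.6561 -0.0583  0.018 ]
 [ 0.6572  0.0321  0.018 ]]
side near-edge bottom [[0.4936 0.0302 0.    ]
 [0.6573 0.0275 0.    ]]
cap top [ 0.55257085 -0.01351305  0.17757371]
```

```bash
cat >> h.py <<'E'
from scipy.spatial.transform import Rotation as Rn
def Rtool(s=None):
    s=s or sense(); w,x,y,z=s['orientation']; return Rn.from_quat([x,y,z,w])
def go(P,yaw):
    "tool-frame shift (mm) and rotvec to reach TCP at P, pointing down, tool x at world yaw"
    s=sense();R=Rtool(s)
    T=Rn.from_matrix(np.array([[np.cos(yaw),np.sin(yaw),0],[np.sin(yaw),-np.cos(yaw),0],[0,0,-1.]]))
    d=R.inv().apply(np.array(P)-s['position'])*1000
    rv=(R.inv()*T).as_rotvec()
    print("shift",d.round(1),"rot",rv.round(4)); return d,rv
E
python3 - <<'E'
from h import *
t=load("top0");s=load("side0")
for f in(t,s):
    K,R,tt=cam(f);print("cam",(-R.T@tt).round(3))
c=np.array([.4176,-.2496]);y=.3106;u=np.array([np.cos(y),np.sin(y)]);v=np.array([-u[1],u[0]])
P=[[*(c+a*.06*u+b*.012*v),z] for z in(0,.0125) for a,b in((1,1),(1,-1),(-1,-1),(-1,1))]
for n,f,w in(("t",t,(340,230,392,300)),("s",s,(300,180,370,220))):
    q=proj(f,P);im=f['img'][:,:,::-1].copy();k=9
    im=cv2.resize(im[w[1]:w[3],w[0]:w[2]],None,fx=k,fy=k,interpolation=cv2.INTER_CUBIC)
    q=((q+.5-[w[0],w[1]])*k).astype(int)
    cv2.polylines(im,[q[:4]],1,(255,0,0),1);cv2.polylines(im,[q[4:]],1,(0,255,0),1)
    cv2.imwrite(f"pics/ov_{n}.png",im)
go([.3795,-.2618,.10],.3106)
E
```

```text
cam [ 0.414 -0.048  1.305]
cam [0.389 0.821 0.804]
shift [ 223.1 -270.6  130.6] rot [-2.000e-03  1.000e-04  1.512e-01]
```

View pics/ov_t.png

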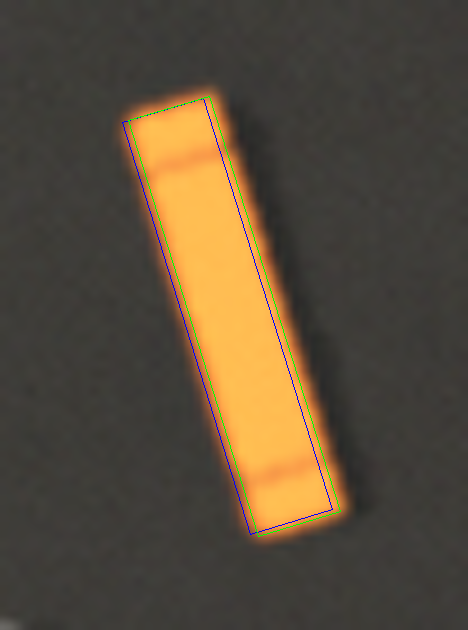

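View pics/ov_s.png

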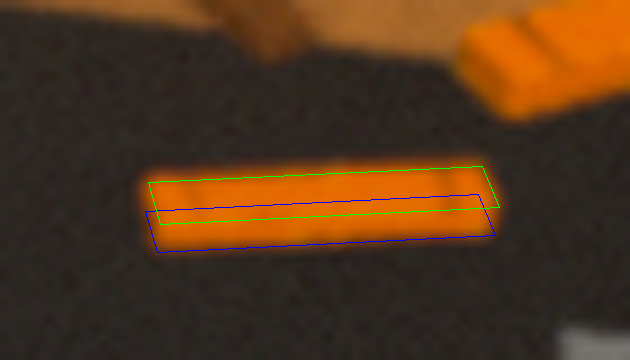

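The overlays fit the small orange bar (366,265) to within 1–2 mm in both views. Next I move above it.

>>> send_rows(
  steps=[
    {"translation": [22,-27,13],"angular": [0,0,0.015],"jaw": 1},
    {"translation": [45,-54,26],"angular": [0,0,0.03],"jaw": 1},
    {"translation": [67,-81,39],"angular": [0,0,0.045],"jaw": 1},
    {"translation": [89,-108,52],"angular": [0,0,0.06],"jaw": 1},
    {"translation": [112,-135,65],"angular": [-0.001,0,0.075],"jaw": 1},
    {"translation": [134,-162,78],"angular": [-0.001,0,0.09],"jaw": 1},
    {"translation": [156,-189,91],"angular": [-0.001,0,0.106],"jaw": 1},
    {"translation": [178,-216,104],"angular": [-0.002,0,0.121],"jaw": 1},
    {"translation": [201,-243,117],"angular": [-0.002,0,0.136],"jaw": 1},
    {"translation": [223,-270.6,130.6],"angular": [-0.002,0,0.151],"jaw": 1},
  ],
)

```text
time_s: 0.93
position: [0.3797, -0.261, 0.1]
orientation: [0.001, 0.988, 0.154, 0.0]
force: [1.1, -0.1, -0.8]
gripper_width: 0.0853
```

```bash
python3 - <<'E'
from h import *
s=sense();print(s['position'],s['joint_positions'].round(3),s['gripper_width']);go([.3795,-.2618,.003],.3106)
f=grab_frame("top");crop(f,300,190,440,330,4,"pics/a1.png");print(proj(f,[.3795,-.2618,.0125]))
E
```

```text
[ 0.37972174 -0.26095387  0.09997004] [-6.550e-01 -2.000e-02  2.181e+00 -1.000e-03  9.790e-01  6.060e-01] 0.08533664466875016
shift [-0.5  0.5 97. ] rot [ 0.002  -0.0003 -0.001 ]
[[370.31384826 279.9665781 ]]
```

View pics/a1.png

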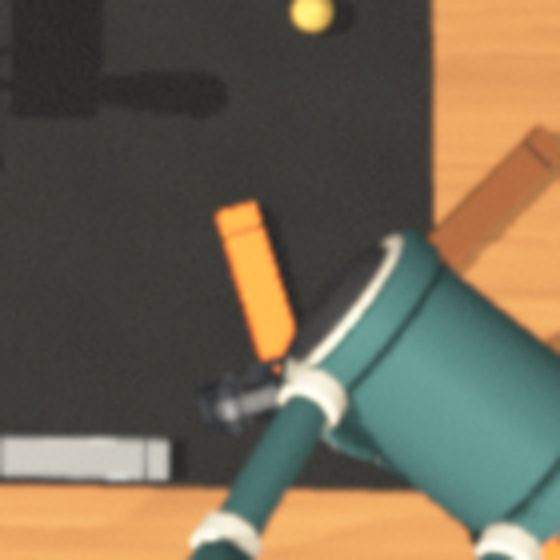

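>>> send_rows(
  steps=[
    {"translation": [0,0,25],"angular": [0.002,0,0],"jaw": 1},
    {"translation": [0,0,50],"angular": [0.002,0,0],"jaw": 1},
    {"translation": [-0.5,0.5,70],"angular": [0.002,0,0],"jaw": 1},
    {"translation": [-0.5,0.5,82],"angular": [0.002,0,0],"jaw": 1},
    {"translation": [-0.5,0.5,90],"angular": [0.002,0,0],"jaw": 1},
    {"translation": [-0.5,0.5,94],"angular": [0.002,0,0],"jaw": 1},
    {"translation": [-0.5,0.5,97],"angular": [0.002,0,0],"jaw": 1},
    {"translation": [-0.5,0.5,97],"angular": [0.002,0,0],"jaw": 1},
  ],
)

```text
time_s: 1.65
position: [0.3797, -0.2637, 0.0037]
orientation: [0.0, 0.988, 0.155, 0.0]
force: [0.3, 1.0, -0.6]
gripper_width: 0.0854
```

>>> send_rows(
  steps=[
    {"translation": [0,0,0],"angular": [0,0,0],"jaw": 0.6},
    {"translation": [0,0,0],"angular": [0,0,0],"jaw": 0.3},
    {"translation": [0,0,0],"angular": [0,0,0],"jaw": 0},
    {"translation": [0,0,0],"angular": [0,0,0],"jaw": 0},
    {"translation": [0,0,0],"angular": [0,0,0],"jaw": 0},
    {"translation": [0,0,0],"angular": [0,0,0],"jaw": 0},
    {"translation": [0,0,0],"angular": [0,0,0],"jaw": 0},
    {"translation": [0,0,0],"angular": [0,0,0],"jaw": 0},
    {"translation": [0,0,0],"angular": [0,0,0],"jaw": 0},
  ],
  newtons=40,
)

```text
time_s: 2.4
position: [0.3801, -0.2639, 0.0043]
orientation: [0.0, 0.988, 0.155, 0.0]
force: [-1.1, 1.2, 4.9]
gripper_width: 0.0224
```

>>> send_rows(
  steps=[
    {"translation": [0,0,-3],"angular": [0,0,0],"jaw": 0},
    {"translation": [0,0,-15],"angular": [0,0,0],"jaw": 0},
    {"translation": [0,0,-35],"angular": [0,0,0],"jaw": 0},
    {"translation": [0,0,-60],"angular": [0,0,0],"jaw": 0},
    {"translation": [0,0,-85],"angular": [0,0,0],"jaw": 0},
    {"translation": [0,0,-85],"angular": [0,0,0],"jaw": 0},
  ],
)

```text
time_s: 2.9
position: [0.3824, -0.2656, 0.0933]
orientation: [0.003, 0.988, 0.155, 0.003]
force: [1.2, -0.5, 1.6]
gripper_width: 0.0226
```

```bash
python3 - <<'E'
from h import *
s=sense();print(s['position'],s['force'],s['gripper_width'])
f=grab_frame("top");np.save("top1.npy",f,allow_pickle=True);crop(f,300,190,440,330,4,"pics/b1.png")
f=grab_frame("side");np.save("side1.npy",f,allow_pickle=True);crop(f,280,120,420,240,5,"pics/b2.png")
E
```

```text
[ 0.38236817 -0.26562549  0.09328762] [ 1.22403551 -0.50864423  1.62674243] 0.022628537122913503
```

View pics/b1.png

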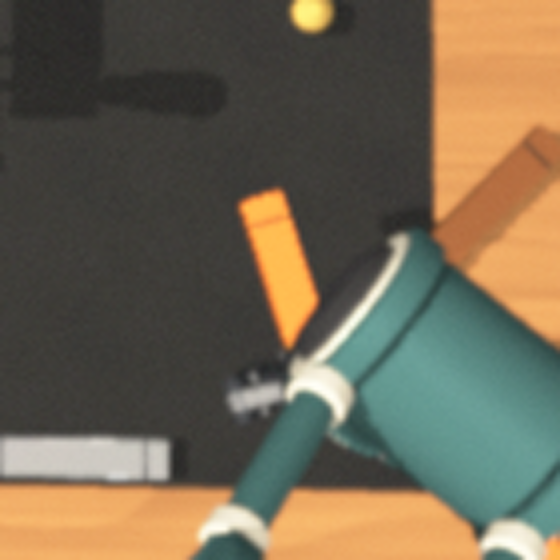

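View pics/b2.png

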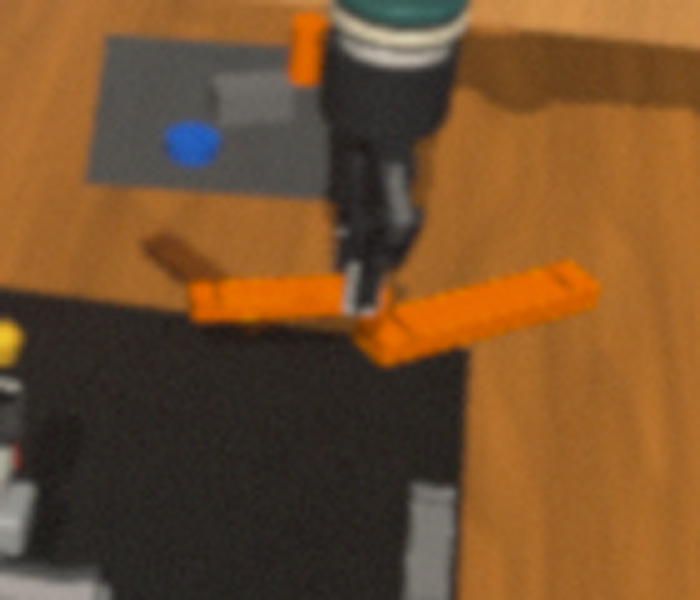

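```bash
cat >> h.py <<'E'
def heldbar(f,box,ztop,s):
    "tip mid and axis of held bar from top image, as yaw + lateral offset relative to TCP"
    hsv=cv2.cvtColor(f['img'],cv2.COLOR_RGB2HSV); m=cv2.inRange(hsv,(5,120,120),(25,255,255))
    x0,y0,x1,y1=box; pts=[];W=[]
    for r in range(y0,y1):
        c=np.where(m[r,x0:x1])[0]
        if len(c)>5: pts.append([x0+(c[0]+c[-1])/2,r]);W.append(len(c))
    P=onplane(f,pts,ztop); 
    vx,vy,a,b=cv2.fitLine(P[:,:2].astype(np.float32),cv2.DIST_L2,0,.01,.01).ravel()
    if vx<0:vx,vy=-vx,-vy
    yaw=np.arctan2(vy,vx); d=s['position'][:2]-[a,b]; lat=-d[0]*vy+d[1]*vx
    print("bar yaw",yaw,"TCP left of bar line by",lat,"widths",W[:3],W[-3:])
    return yaw,lat
E
python3 - <<'E'
from h import *
s=sense();print(s['position']);R=Rtool(s).as_matrix();print("toolx yaw",np.arctan2(R[1,0],R[0,0]),"z",R[:,2])
f=load("top1");zt=s['position'][2]-.0043+.0125
heldbar(f,(355,243,376,262),zt,s)
c=np.array([[240,205],[284,190]])/4+[300,190]
p=onplane(f,c,zt);m=p.mean(0);print(p,m,np.linalg.norm(m[:2]-s['position'][:2]))
sd=load("side1")
# tip in side
q=np.array([[190,318],[190,283]])/5+[280,120]
print("proj of tip, in side crop", (proj(sd,[[m[0],m[1],zt],[m[0],m[1],zt-.0125]])-[280,120])*5)
E
```

```text
[ 0.38015585 -0.26394629  0.08955507]
toolx yaw 0.3108162493440291 z [ 0.0019652  -0.00138934 -0.9999971 ]
bar yaw 0.24395224 TCP left of bar line by -0.0040336372782284295 widths [13, 13, 13] [11, 11, 10]
[[ 0.47150631 -0.22322591  0.09775507]
 [ 0.48083332 -0.24910075  0.09775507]] [ 0.47616981 -0.23616333  0.09775507] 0.09995285735171336
proj of tip, in side crop [[192.0917763  292.90248131]
 [190.56233271 309.99221505]]
```

```bash
python3 - <<'E'
from h import *
go([.420,-.011,.085],-.012)
E
```

```text
shift [ 115.3 -228.6    4.3] rot [ 0.0017 -0.0017  0.3228]
```

>>> send_rows(
  steps=[
    {"translation": [12,-23,0],"angular": [0,0,0.03],"jaw": 0},
    {"translation": [23,-46,0],"angular": [0,0,0.065],"jaw": 0},
    {"translation": [35,-69,0],"angular": [0,0,0.1],"jaw": 0},
    {"translation": [46,-92,0],"angular": [0,0,0.13],"jaw": 0},
    {"translation": [58,-115,0],"angular": [0,0,0.16],"jaw": 0},
    {"translation": [69,-138,0],"angular": [0,0,0.195],"jaw": 0},
    {"translation": [81,-161,2],"angular": [0,0,0.23],"jaw": 0},
    {"translation": [92,-184,3],"angular": [0,0,0.26],"jaw": 0},
    {"translation": [104,-207,4],"angular": [0.001,-0.001,0.29],"jaw": 0},
    {"translation": [115,-228.6,4.3],"angular": [0.002,-0.002,0.323],"jaw": 0},
  ],
)

```text
time_s: 3.83
position: [0.4172, -0.0091, 0.0823]
orientation: [-0.001, 1.0, -0.007, -0.003]
force: [0.7, -1.1, -0.9]
gripper_width: 0.0225
```

>>> send_rows(
  steps=[
    {"translation": [0,0,0],"angular": [0,0,0],"jaw": 0},
    {"translation": [0,0,0],"angular": [0,0,0],"jaw": 0},
    {"translation": [0,0,0],"angular": [0,0,0],"jaw": 0},
    {"translation": [0,0,0],"angular": [0,0,0],"jaw": 0},
  ],
)

```text
time_s: 4.17
position: [0.4183, -0.0113, 0.0836]
orientation: [-0.001, 1.0, -0.006, -0.002]
force: [-0.0, -0.5, 0.0]
gripper_width: 0.0227
```

```bash
python3 - <<'E'
from h import *
s=sense();print(s['position'],s['force'],s['gripper_width']);R=Rtool(s).as_matrix();print("toolx yaw",np.arctan2(R[1,0],R[0,0]),"z",R[:,2])
f=grab_frame("top");np.save("top2.npy",f,allow_pickle=True);crop(f,220,150,360,290,4.2,"pics/d1.png")
f=grab_frame("side");np.save("side2.npy",f,allow_pickle=True);crop(f,220,150,380,270,5,"pics/d2.png")
E
```

```text
[ 0.41833555 -0.01129669  0.08358282] [-0.0278553  -0.47584462  0.02086908] 0.02267521037978464
toolx yaw -0.01259873009649376 z [-0.00380111  0.00155601 -0.99999157]
```

View pics/d1.png

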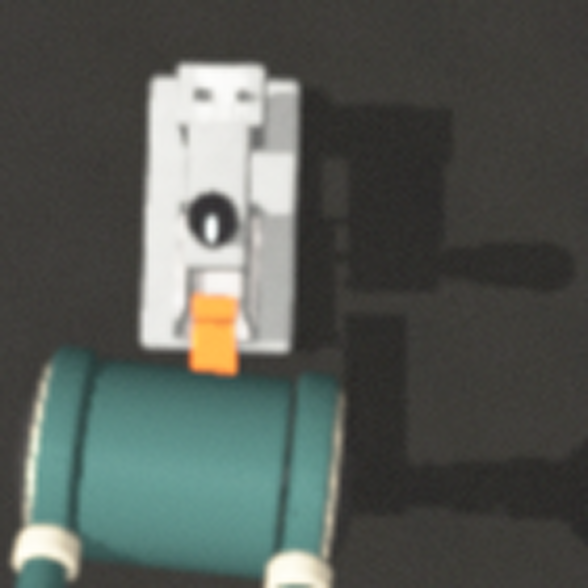

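View pics/d2.png

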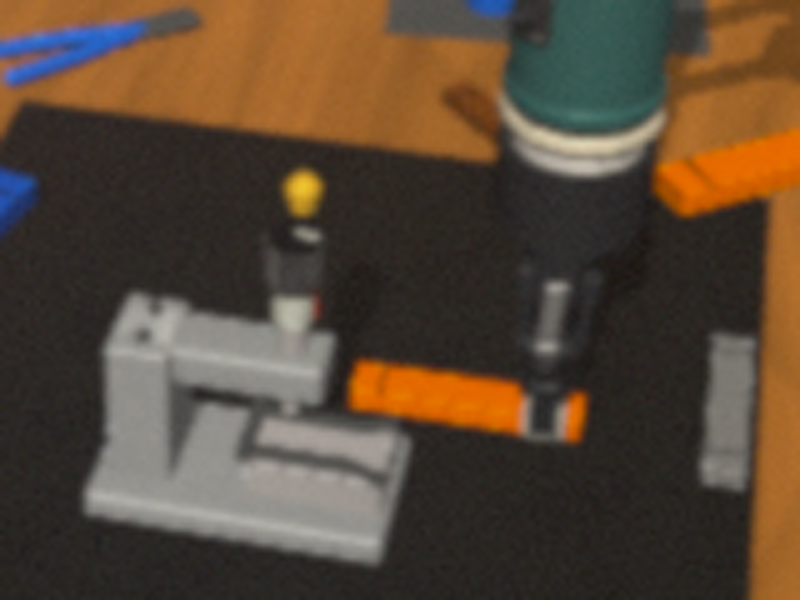

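```bash
python3 - <<'E'
from h import *
s=sense();f=load("top2");zt=s['position'][2]-.0043+.0125
heldbar(f,(255,222,285,238),zt,s)
hsv=cv2.cvtColor(f['img'],cv2.COLOR_RGB2HSV);m=cv2.inRange(hsv,(5,120,120),(25,255,255))
ys,xs=np.where(m[210:245,255:290]);print("tip row",210+ys.min(),onplane(f,[[270.8,210+ys.min()-.5]],zt))
p0=onplane(f,[[270.8,225]],zt);print("bar line pt",p0)
# channel edges from initial crop c2 (/6+[235,150]): rows at crop y 400 inner edges
g=load("top0")['img'].astype(int)
for r in (214,216,218,220,222,225,228): print(r,g[r,255:290].sum(1).tolist())
E
```

```text
bar yaw 0.024590518 TCP left of bar line by 0.0021588052429411 widths [10, 10, 10] [12, 12, 12]
tip row 220 [[ 0.51912397 -0.01221271  0.09222527]]
bar line pt [[ 0.50605856 -0.01251408  0.09222527]]
214 [675, 705, 711, 709, 705, 706, 716, 725, 697, 558, 458, 485, 515, 550, 599, 611, 616, 618, 623, 619, 612, 579, 498, 426, 474, 555, 566, 548, 543, 537, 532, 536, 532, 513, 429]
216 [680, 703, 706, 704, 702, 703, 709, 717, 687, 534, 467, 532, 593, 664, 720, 732, 734, 736, 738, 736, 732, 709, 603, 474, 500, 548, 539, 538, 544, 544, 540, 533, 529, 512, 426]
218 [683, 702, 702, 705, 704, 704, 710, 718, 683, 501, 435, 510, 584, 663, 723, 732, 736, 739, 737, 736, 732, 712, 605, 474, 503, 542, 516, 531, 542, 547, 542, 538, 538, 510, 421]
220 [683, 699, 700, 702, 703, 711, 725, 735, 695, 508, 449, 525, 591, 666, 723, 733, 737, 739, 737, 736, 732, 708, 590, 467, 505, 538, 509, 530, 542, 543, 543, 540, 540, 509, 412]
222 [679, 696, 701, 701, 703, 708, 721, 726, 675, 495, 467, 557, 602, 665, 722, 732, 736, 738, 737, 735, 732, 701, 559, 455, 503, 532, 501, 529, 545, 541, 545, 540, 540, 490, 366]
225 [699, 700, 704, 706, 702, 692, 662, 594, 471, 466, 530, 596, 660, 720, 732, 734, 737, 738, 737, 735, 734, 725, 669, 501, 465, 520, 519, 534, 551, 547, 546, 543, 534, 477, 349]
228 [701, 703, 705, 703, 701, 667, 543, 436, 463, 539, 588, 658, 720, 733, 730, 729, 736, 739, 738, 737, 736, 737, 732, 688, 526, 443, 479, 535, 547, 548, 547, 538, 525, 470, 333]
```

>>> send_rows(
  steps=[
    {"translation": [0,-0.5,8],"angular": [0.001,-0.003,0],"jaw": 0},
    {"translation": [0,-0.5,16],"angular": [0.001,-0.003,0],"jaw": 0},
    {"translation": [0,-0.5,23],"angular": [0.001,-0.003,0],"jaw": 0},
    {"translation": [0,-0.5,28],"angular": [0.001,-0.003,0],"jaw": 0},
    {"translation": [0,-0.5,32],"angular": [0.001,-0.003,0],"jaw": 0},
    {"translation": [0,-0.5,34],"angular": [0.001,-0.003,0],"jaw": 0},
    {"translation": [0,-0.5,34],"angular": [0.001,-0.003,0],"jaw": 0},
  ],
)

```text
time_s: 4.85
position: [0.4185, -0.0101, 0.0497]
orientation: [-0.001, 1.0, -0.006, -0.003]
force: [-0.7, -0.0, -0.1]
gripper_width: 0.0228
```

>>> send_rows(
  steps=[
    {"translation": [0,0,0.5],"angular": [0,0,0],"jaw": 0},
    {"translation": [0,0,1],"angular": [0,0,0],"jaw": 0},
    {"translation": [0,0,1.5],"angular": [0,0,0],"jaw": 0},
    {"translation": [0,0,2],"angular": [0,0,0],"jaw": 0},
    {"translation": [0,0,2],"angular": [0,0,0],"jaw": 0},
  ],
)

```text
time_s: 5.27
position: [0.4192, -0.0101, 0.0485]
orientation: [-0.001, 1.0, -0.006, -0.002]
force: [0.5, -0.0, -0.0]
gripper_width: 0.0225
```

>>> send_rows(
  steps=[
    {"translation": [0,0,0.7],"angular": [0,0,0],"jaw": 0},
    {"translation": [0,0,1.4],"angular": [0,0,0],"jaw": 0},
    {"translation": [0,0,2],"angular": [0,0,0],"jaw": 0},
    {"translation": [0,0,2],"angular": [0,0,0],"jaw": 0},
    {"translation": [0,0,2],"angular": [0,0,0],"jaw": 0},
  ],
)

```text
time_s: 5.68
position: [0.419, -0.0101, 0.0463]
orientation: [-0.001, 1.0, -0.006, -0.003]
force: [-0.2, 0.2, -0.6]
gripper_width: 0.0226
```

>>> send_rows(
  steps=[
    {"translation": [0,0,0.5],"angular": [0,0,0],"jaw": 0},
    {"translation": [0,0,1],"angular": [0,0,0],"jaw": 0},
    {"translation": [0,0,1],"angular": [0,0,0],"jaw": 0},
    {"translation": [0,0,1],"angular": [0,0,0],"jaw": 0},
  ],
)

```text
time_s: 6.02
position: [0.419, -0.0101, 0.0454]
orientation: [-0.001, 1.0, -0.006, -0.003]
force: [-0.6, -0.2, -0.2]
gripper_width: 0.0225
```

```bash
python3 - <<'E'
from h import *
f=grab_frame("side");np.save("side3.npy",f,allow_pickle=True);crop(f,240,190,360,270,6.5,"pics/e2.png")
f=grab_frame("top");np.save("top3.npy",f,allow_pickle=True);crop(f,240,170,320,250,7,"pics/e1.png")
E
```

```text
(no output)
```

View pics/e2.png

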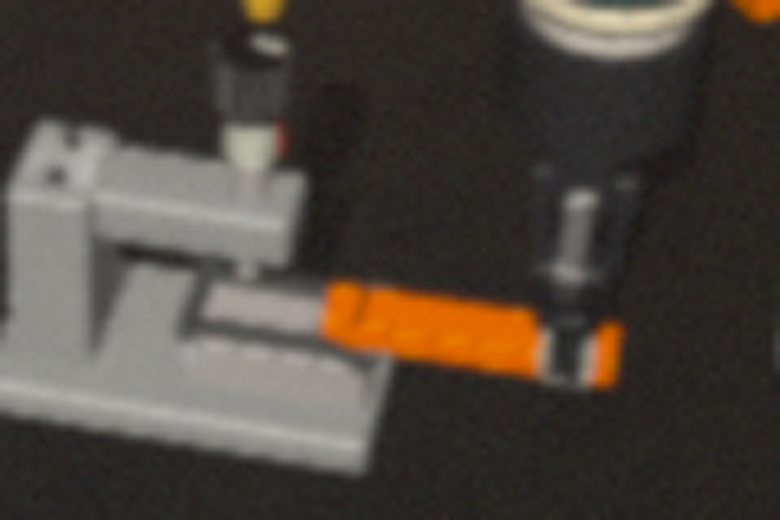

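View pics/e1.png

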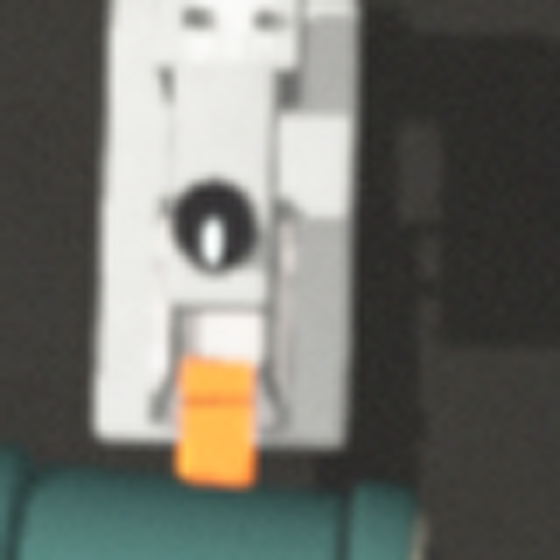

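```bash
python3 - <<'E'
from h import *
f=load("top3");g=f['img'].astype(int)
for r in (216,218,223,225,228,231): 
    print(r,g[r,258:286].sum(1).tolist(), [ (c,round(onplane(f,[[c,r]],z)[0][1],4)) for c,z in ((270.9,.053),)])
for y in (-.0257,-.0117,.0023):
  print(y,proj(f,[[.53,y,.037],[.53,y,.043],[.51,y,.043]]))
s=sense();heldbar(f,(258,223,285,238),.0535,s)
E
```

```text
216 [704, 702, 703, 708, 720, 686, 533, 463, 534, 590, 661, 720, 732, 735, 737, 736, 736, 732, 711, 601, 473, 500, 552, 541, 539, 547, 538, 533] [(270.9, np.float64(-0.0111))]
218 [702, 703, 705, 708, 717, 682, 504, 438, 509, 587, 663, 721, 734, 737, 738, 738, 736, 733, 710, 605, 476, 506, 542, 519, 526, 546, 547, 541] [(270.9, np.float64(-0.0112))]
223 [702, 705, 705, 711, 701, 618, 468, 487, 546, 536, 527, 528, 527, 530, 525, 526, 536, 556, 513, 405, 381, 478, 531, 504, 528, 547, 541, 541] [(270.9, np.float64(-0.0115))]
225 [704, 704, 695, 662, 590, 473, 464, 547, 553, 526, 523, 520, 521, 521, 524, 520, 528, 547, 536, 476, 381, 411, 508, 518, 535, 546, 544, 543] [(270.9, np.float64(-0.0116))]
228 [702, 701, 670, 546, 437, 455, 543, 582, 552, 516, 512, 511, 514, 515, 515, 515, 523, 548, 568, 575, 534, 451, 438, 481, 540, 553, 549, 538] [(270.9, np.float64(-0.0118))]
231 [667, 670, 667, 655, 638, 620, 606, 593, 562, 534, 528, 526, 529, 528, 526, 527, 539, 575, 568, 495, 461, 448, 465, 502, 531, 542, 545, 545] [(270.9, np.float64(-0.012))]
-0.0257 [[276.94574594 217.18143404]
 [276.90852047 216.95845559]
 [276.73185469 225.04049582]]
-0.0117 [[271.30054035 217.06923338]
 [271.23673369 216.84571531]
 [271.05026009 224.92797281]]
0.0023 [[265.6547628  216.95702135]
 [265.56436955 216.73296356]
 [265.36808614 224.81543833]]
bar yaw 0.017774815 TCP left of bar line by 0.0021422161621401288 widths [10, 10, 10] [12, 12, 12]
```

>>> send_rows(
  steps=[
    {"translation": [0,0.8,0.5],"angular": [0,0,0],"jaw": 0},
    {"translation": [0,0.8,1],"angular": [0,0,0],"jaw": 0},
    {"translation": [0,0.8,1.5],"angular": [0,0,0],"jaw": 0},
    {"translation": [0,0.8,1.5],"angular": [0,0,0],"jaw": 0},
    {"translation": [0,0.8,1.5],"angular": [0,0,0],"jaw": 0},
  ],
)

```text
time_s: 6.53
position: [0.4191, -0.0109, 0.044]
orientation: [-0.001, 1.0, -0.006, -0.003]
force: [-1.5, -0.1, 1.7]
gripper_width: 0.0228
```

>>> send_rows(
  steps=[
    {"translation": [0,0,0.5],"angular": [0,0,0],"jaw": 0},
    {"translation": [0,0,1],"angular": [0,0,0],"jaw": 0},
    {"translation": [0,0,1],"angular": [0,0,0],"jaw": 0},
    {"translation": [0,0,1],"angular": [0,0,0],"jaw": 0},
  ],
)

```text
time_s: 6.87
position: [0.419, -0.0109, 0.043]
orientation: [-0.001, 1.0, -0.006, -0.003]
force: [-0.3, -0.9, 2.9]
gripper_width: 0.0227
```

>>> send_rows(
  steps=[
    {"translation": [0,0,0.5],"angular": [0,0,0],"jaw": 0},
    {"translation": [0,0,0.5],"angular": [0,0,0],"jaw": 0},
    {"translation": [0,0,0.5],"angular": [0,0,0],"jaw": 0},
  ],
)

```text
time_s: 7.12
position: [0.419, -0.0109, 0.0425]
orientation: [-0.001, 1.0, -0.006, -0.003]
force: [-1.8, -0.4, 4.2]
gripper_width: 0.0229
```

```bash
python3 - <<'E'
from h import *
s=sense();print(s['position'],s['force'],s['moment'])
E
```

```text
[ 0.41903844 -0.0109122   0.04250364] [-1.80992486 -0.36241388  4.21822766] [-0.05728436  0.08257074 -0.03473738]
```

>>> send_rows(
  steps=[
    {"translation": [4,0,-0.8],"angular": [0,0,0],"jaw": 0},
    {"translation": [9,0,-0.8],"angular": [0,0,0],"jaw": 0},
    {"translation": [14,0,-0.8],"angular": [0,0,0],"jaw": 0},
    {"translation": [19,0,-0.8],"angular": [0,0,0],"jaw": 0},
    {"translation": [19,0,-0.8],"angular": [0,0,0],"jaw": 0},
  ],
)

```text
time_s: 7.53
position: [0.4399, -0.0112, 0.0435]
orientation: [-0.001, 1.0, -0.006, -0.002]
force: [1.1, 1.0, 4.2]
gripper_width: 0.0226
```

>>> send_rows(
  steps=[
    {"translation": [5,0,0],"angular": [0,0,0],"jaw": 0},
    {"translation": [10,0,0],"angular": [0,0,0],"jaw": 0},
    {"translation": [15,0,0],"angular": [0,0,0],"jaw": 0},
    {"translation": [20,0,0],"angular": [0,0,0],"jaw": 0},
    {"translation": [20,0,0],"angular": [0,0,0],"jaw": 0},
  ],
)

```text
time_s: 7.95
position: [0.4583, -0.0113, 0.0433]
orientation: [-0.001, 1.0, -0.006, -0.003]
force: [-4.3, -0.0, 8.4]
gripper_width: 0.0229
```

```bash
python3 - <<'E'
from h import *
s=sense();print(s['position'],s['force'],s['moment'])
f=grab_frame("side");np.save("side4.npy",f,allow_pickle=True);crop(f,240,190,360,270,6.5,"pics/f2.png")
f=grab_frame("top");np.save("top4.npy",f,allow_pickle=True);crop(f,240,170,320,250,7,"pics/f1.png")
E
```

```text
[ 0.4583101  -0.01134117  0.04327792] [-4.29111899 -0.01522008  8.38139086] [ 0.02870348  0.370335   -0.01942167]
```

View pics/f2.png

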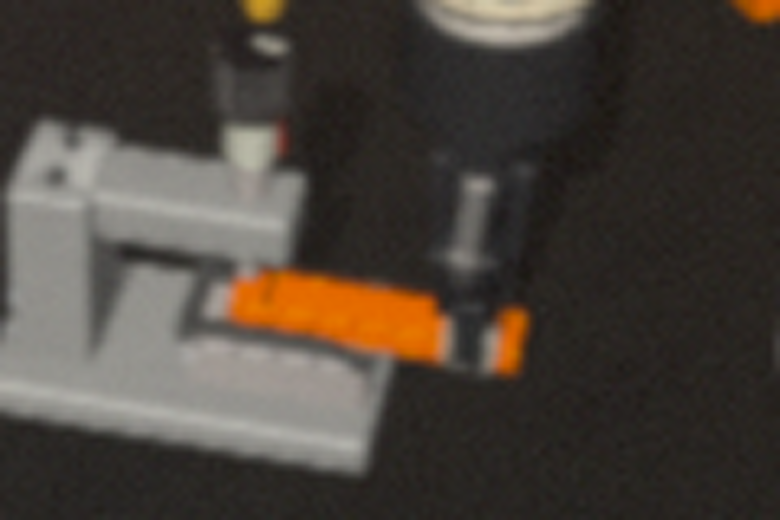

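View pics/f1.png

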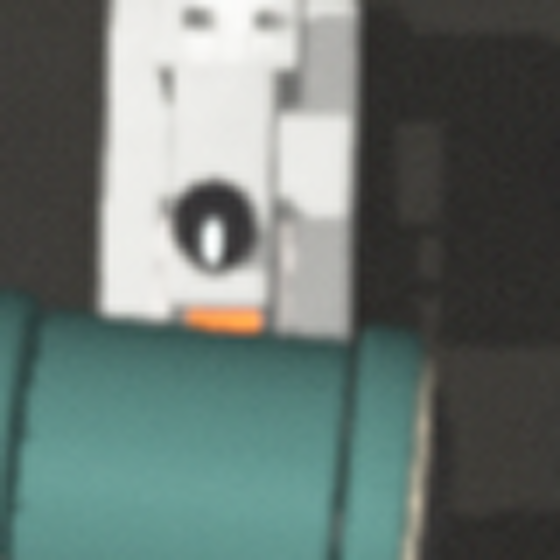

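>>> send_rows(
  steps=[
    {"translation": [0,0,-0.8],"angular": [0,0,0],"jaw": 0},
    {"translation": [3,0,-0.8],"angular": [0,0,0],"jaw": 0},
    {"translation": [6,0,-0.8],"angular": [0,0,0],"jaw": 0},
    {"translation": [8,0,-0.8],"angular": [0,0,0],"jaw": 0},
    {"translation": [8,0,-0.8],"angular": [0,0,0],"jaw": 0},
  ],
)

```text
time_s: 8.47
position: [0.4662, -0.0115, 0.0438]
orientation: [-0.001, 1.0, -0.006, -0.003]
force: [-2.9, 0.1, 6.6]
gripper_width: 0.0226
```

>>> send_rows(
  steps=[
    {"translation": [1,0,0],"angular": [0,0,0],"jaw": 0},
    {"translation": [2,0,0],"angular": [0,0,0],"jaw": 0},
    {"translation": [2,0,0],"angular": [0,0,0],"jaw": 0},
  ],
)

```text
time_s: 8.72
position: [0.4675, -0.0115, 0.0438]
orientation: [-0.001, 1.0, -0.006, -0.004]
force: [-5.1, -0.5, 7.4]
gripper_width: 0.023
```

>>> send_rows(
  steps=[
    {"translation": [1,0,-0.3],"angular": [0,0,0],"jaw": 0},
    {"translation": [2,0,-0.3],"angular": [0,0,0],"jaw": 0},
    {"translation": [2,0,-0.3],"angular": [0,0,0],"jaw": 0},
  ],
)

```text
time_s: 8.97
position: [0.4699, -0.0115, 0.0439]
orientation: [-0.001, 1.0, -0.006, -0.003]
force: [-2.9, 0.7, 5.3]
gripper_width: 0.0227
```

```bash
python3 - <<'E'
from h import *
s=sense();print(s['position'],s['force'],s['moment'])
f=grab_frame("side");np.save("side5.npy",f,allow_pickle=True);crop(f,250,195,340,260,8.5,"pics/g2.png")
E
```

```text
[ 0.46993018 -0.01150748  0.04394868] [-2.94657193  0.67362456  5.26630003] [-0.00378333  0.48372778 -0.08949813]
```

View pics/g2.png

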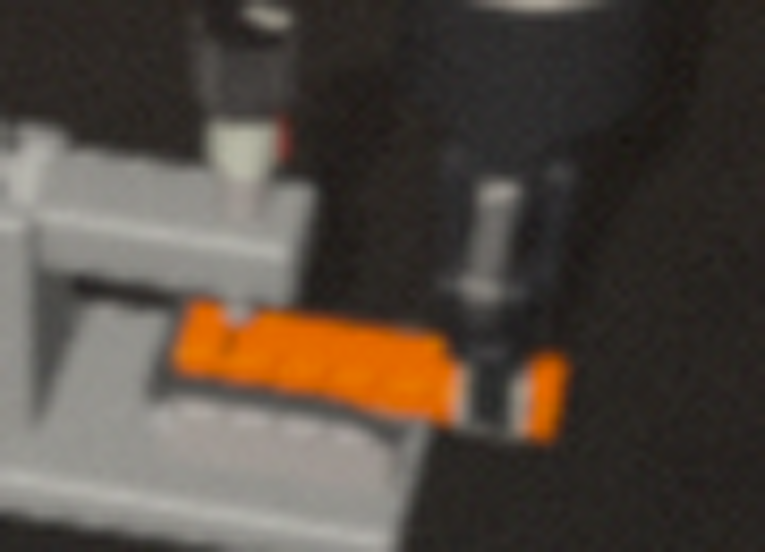

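>>> send_rows(
  steps=[
    {"translation": [1,0,0],"angular": [0,0,0],"jaw": 0},
    {"translation": [1.5,0,0],"angular": [0,0,0],"jaw": 0},
    {"translation": [1.5,0,0],"angular": [0,0,0],"jaw": 0},
  ],
)

```text
time_s: 9.27
position: [0.4702, -0.0115, 0.0438]
orientation: [-0.001, 1.0, -0.006, -0.004]
force: [-6.7, -0.5, 10.1]
gripper_width: 0.0226
```

>>> send_rows(
  steps=[
    {"translation": [1,0,0],"angular": [0,0,0],"jaw": 0},
    {"translation": [1.5,0,0],"angular": [0,0,0],"jaw": 0},
    {"translation": [1.5,0,0],"angular": [0,0,0],"jaw": 0},
  ],
)

```text
time_s: 9.52
position: [0.4702, -0.0115, 0.0437]
orientation: [-0.001, 1.0, -0.006, -0.006]
force: [-11.8, -0.7, 13.0]
gripper_width: 0.0225
```

>>> send_rows(
  steps=[
    {"translation": [-1.2,0,-0.3],"angular": [0,0,0],"jaw": 0},
    {"translation": [-2,0,-0.6],"angular": [0,0,0],"jaw": 0},
    {"translation": [-2,0,-0.6],"angular": [0,0,0],"jaw": 0},
  ],
)

```text
time_s: 9.77
position: [0.4703, -0.0115, 0.0441]
orientation: [-0.001, 1.0, -0.006, -0.003]
force: [-4.7, 0.4, 2.6]
gripper_width: 0.0227
```

>>> send_rows(
  steps=[
    {"translation": [0,0,0],"angular": [0,0,0],"jaw": 0.35},
    {"translation": [0,0,0],"angular": [0,0,0],"jaw": 0.45},
    {"translation": [0,0,0],"angular": [0,0,0],"jaw": 0.55},
    {"translation": [0,0,0],"angular": [0,0,0],"jaw": 0.6},
    {"translation": [0,0,0],"angular": [0,0,0],"jaw": 0.6},
    {"translation": [0,0,0],"angular": [0,0,0],"jaw": 0.6},
  ],
)

```text
time_s: 10.27
position: [0.4713, -0.0115, 0.0447]
orientation: [-0.001, 1.0, -0.006, -0.002]
force: [0.2, 0.2, -1.0]
gripper_width: 0.0515
```

```bash
python3 - <<'E'
from h import *
s=sense();print(s['position'],s['force'],s['moment'])
f=grab_frame("side");np.save("side6.npy",f,allow_pickle=True);crop(f,250,195,340,260,8.5,"pics/h2.png")
E
```

```text
[ 0.47133181 -0.01154951  0.04471103] [ 0.19042895  0.15826962 -1.0368694 ] [-0.04210107  0.0174892  -0.02116669]
```

View pics/h2.png

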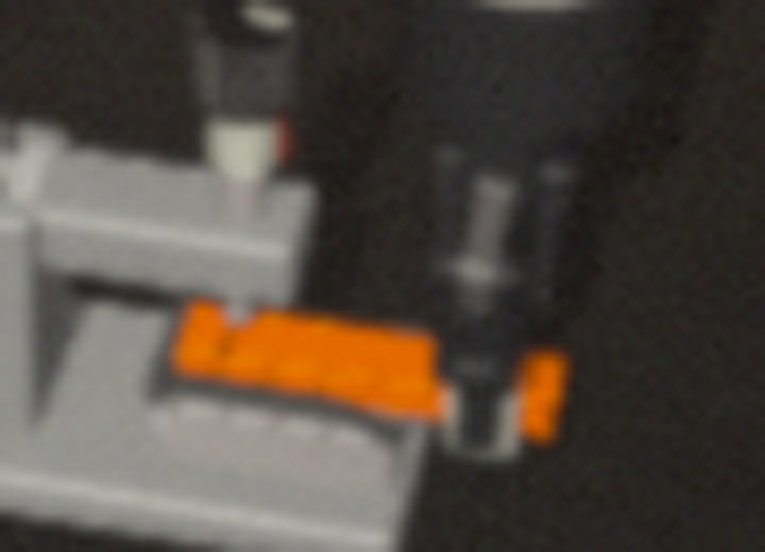

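>>> send_rows(
  steps=[
    {"translation": [0,0,-20],"angular": [0,0,0],"jaw": 0.6},
    {"translation": [0,0,-50],"angular": [0,0,0],"jaw": 0.6},
    {"translation": [0,0,-90],"angular": [0,0,0],"jaw": 0.8},
    {"translation": [0,0,-130],"angular": [0,0,0],"jaw": 1},
    {"translation": [0,0,-170],"angular": [0,0,0],"jaw": 1},
    {"translation": [-30,-30,-190],"angular": [0,0,0],"jaw": 1},
    {"translation": [-40,-65,-195],"angular": [0,0,0],"jaw": 1},
    {"translation": [-40,-100,-195],"angular": [0,0,0],"jaw": 1},
    {"translation": [-40,-130,-195],"angular": [0,0,0],"jaw": 1},
    {"translation": [-40,-130,-195],"angular": [0,0,0],"jaw": 1},
  ],
)

```text
time_s: 11.15
position: [0.4335, 0.1227, 0.241]
orientation: [-0.003, 1.0, -0.004, -0.002]
force: [-0.2, -0.3, -0.7]
gripper_width: 0.0855
```

```bash
python3 - <<'E'
from h import *
s=sense();print(s['position'],s['force'],s['joint_positions'].round(3))
f=grab_frame("side");np.save("side7.npy",f,allow_pickle=True);crop(f,235,180,335,260,8,"pics/i2.png")
f=grab_frame("top");np.save("top7.npy",f,allow_pickle=True);crop(f,240,160,320,270,7,"pics/i1.png")
E
```

```text
[0.43347532 0.12269069 0.24104847] [-0.16689287 -0.32842162 -0.74458882] [ 0.216 -0.178  2.046  0.007  1.276  1.793]
```

View pics/i2.png

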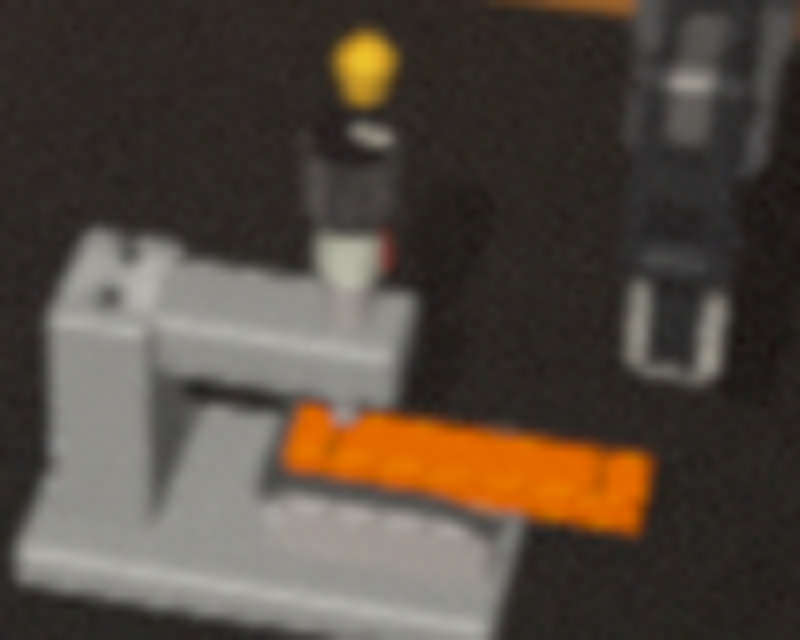

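View pics/i1.png

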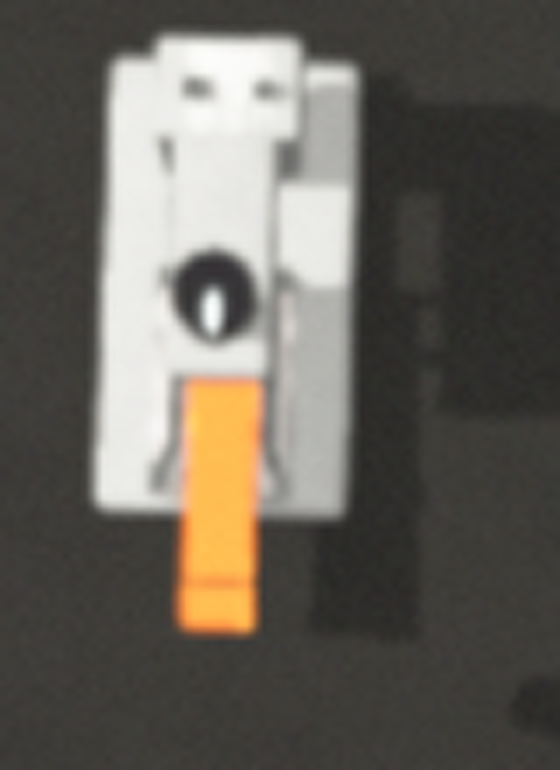

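```bash
python3 - <<'E'
from h import *
t=load("top7");s=load("side7")
ut=np.array([214.5,294])/7+[240,160]-.43; us=np.array([350,129])/8+[235,180]-.44
X=tri(t,ut,s,us);print("cap top",X, proj(t,X)-ut,proj(s,X)-us)
hsv=cv2.cvtColor(t['img'],cv2.COLOR_RGB2HSV);m=cv2.inRange(hsv,(5,120,120),(25,255,255))[205:260,255:290]
ys,xs=np.where(m);print("rows",205+ys.min(),205+ys.max());
for z in(.05,.054):print(onplane(t,[[(217.5)/7+240-.43,205+ys.max()+.5]],z))
print("cap top uv at z levels")
for z in (.165,.17,.175,.18): print(z, onplane(t,[ut],z).round(4), (proj(s,[[.5525,-.0125,z],[.5525,-.0125,z-.032]])+.44-[235,180])*8)
x=heldbar(t,(255,216,290,247),.053,sense())
E
```

```text
cap top [ 0.55236233 -0.01244729  0.18040275] [[-0.04666329 -0.55912063]] [[0.7256653  0.12775341]]
rows 214 250
[[ 0.44699522 -0.01234073  0.05      ]]
[[ 0.44688894 -0.01245329  0.054     ]]
cap top uv at z levels
0.165 [[ 0.553  -0.0121  0.165 ]] [[354.56580455 169.04467547]
 [352.8568154  248.28044021]]
0.17 [[ 0.5524 -0.0123  0.17  ]] [[354.83848163 156.40224489]
 [353.11979782 236.08749388]]
0.175 [[ 0.5518 -0.0124  0.175 ]] [[355.11272182 143.68734227]
 [353.38426061 223.82591121]]
0.18 [[ 0.5512 -0.0126  0.18  ]] [[355.38853859 130.89934266]
 [353.65021632 211.49511102]]
bar yaw -0.022880675 TCP left of bar line by 0.1299983609967118 widths [10, 10, 10] [12, 12, 12]
```

```bash
python3 - <<'E'
from h import *
t=load("top7");g=t['img'].astype(float).sum(2)
def edge(c0,c1,r0,r1):
    p=g[r0:r1,c0:c1].mean(1); h=(p[:3].mean()+p[-3:].mean())/2
    i=[k for k in range(len(p)-1) if (p[k]-h)*(p[k+1]-h)<=0][0]
    print(p.round(0).tolist()); return r0+i+(p[i]-h)/(p[i]-p[i+1])
rb=edge(267,275,244,257)
print("bar",rb,onplane(t,[[270.6,rb]],.0525))
for c in((256,262),(282,288)):
    r=edge(*c,227,240);print("base",r,onplane(t,[[sum(c)/2-.5,r]],.018))
r=0
for c in((257,262),):
    p=g[160:175,c[0]:c[1]].mean(1);print(p.round(0).tolist())
E
```

```text
[515.0, 527.0, 527.0, 525.0, 510.0, 454.0, 293.0, 192.0, 180.0, 180.0, 179.0, 179.0, 178.0]
bar 249.6407867494824 [[ 0.44900999 -0.01226222  0.0525    ]]
[674.0, 671.0, 670.0, 677.0, 665.0, 540.0, 318.0, 193.0, 178.0, 180.0, 176.0, 177.0, 182.0]
base 232.51871389098216 [[0.49220409 0.02003886 0.018     ]]
[539.0, 540.0, 542.0, 544.0, 539.0, 504.0, 406.0, 245.0, 155.0, 150.0, 150.0, 151.0, 154.0]
base 233.36898580823814 [[ 0.49135784 -0.04520239  0.018     ]]
[175.0, 177.0, 179.0, 178.0, 179.0, 188.0, 212.0, 306.0, 497.0, 658.0, 694.0, 699.0, 702.0, 704.0, 707.0]
```

```bash
python3 - <<'E'
from h import *
go([.552,-.0122,.225],-.012)
E
```

```text
shift [119.9 130.4  14.3] rot [-0.0023  0.005   0.0028]
```

>>> send_rows(
  steps=[
    {"translation": [12,13,0],"angular": [-0.002,0.005,-0.12],"jaw": 1},
    {"translation": [24,26,0],"angular": [-0.002,0.005,-0.24],"jaw": 1},
    {"translation": [36,39,0],"angular": [-0.002,0.005,-0.36],"jaw": 1},
    {"translation": [48,52,0],"angular": [-0.002,0.005,-0.48],"jaw": 1},
    {"translation": [60,65,0],"angular": [-0.002,0.005,-0.6],"jaw": 1},
    {"translation": [72,78,0],"angular": [-0.002,0.005,-0.72],"jaw": 1},
    {"translation": [84,91,0],"angular": [-0.002,0.005,-0.84],"jaw": 1},
    {"translation": [96,104,0],"angular": [-0.002,0.005,-0.96],"jaw": 1},
    {"translation": [108,117,0],"angular": [-0.002,0.005,-1.08],"jaw": 1},
    {"translation": [120,130.4,0],"angular": [-0.002,0.005,-1.2],"jaw": 1},
  ],
)

```text
time_s: 12.08
position: [0.5521, -0.0159, 0.2387]
orientation: [-0.002, 0.828, 0.561, 0.0]
force: [-0.5, 0.9, 0.2]
gripper_width: 0.0855
```

>>> send_rows(
  steps=[
    {"translation": [0,0,0],"angular": [0,0,-0.12],"jaw": 1},
    {"translation": [0,0,0],"angular": [0,0,-0.24],"jaw": 1},
    {"translation": [0,0,0],"angular": [0,0,-0.36],"jaw": 1},
    {"translation": [0,0,0],"angular": [0,0,-0.48],"jaw": 1},
    {"translation": [0,0,0],"angular": [0,0,-0.6],"jaw": 1},
    {"translation": [0,0,0],"angular": [0,0,-0.72],"jaw": 1},
    {"translation": [0,0,0],"angular": [0,0,-0.84],"jaw": 1},
    {"translation": [0,0,0],"angular": [0,0,-0.96],"jaw": 1},
    {"translation": [0,0,0],"angular": [0,0,-1.08],"jaw": 1},
    {"translation": [0,0,0],"angular": [0,0,-1.2],"jaw": 1},
  ],
)

```text
time_s: 12.92
position: [0.5516, -0.0152, 0.2387]
orientation: [-0.001, 0.366, 0.931, 0.001]
force: [-0.5, -0.3, 0.4]
gripper_width: 0.0852
```

>>> send_rows(
  steps=[
    {"translation": [0,0,0],"angular": [0,0,-0.12],"jaw": 1},
    {"translation": [0,0,0],"angular": [0,0,-0.24],"jaw": 1},
    {"translation": [0,0,0],"angular": [0,0,-0.36],"jaw": 1},
    {"translation": [0,0,0],"angular": [0,0,-0.48],"jaw": 1},
    {"translation": [0,0,0],"angular": [0,0,-0.6],"jaw": 1},
    {"translation": [0,0,0],"angular": [0,0,-0.72],"jaw": 1},
    {"translation": [0,0,0],"angular": [0,0,-0.84],"jaw": 1},
    {"translation": [0,0,0],"angular": [0,0,-0.96],"jaw": 1},
    {"translation": [0,0,0],"angular": [0,0,-1.08],"jaw": 1},
    {"translation": [0,0,0],"angular": [0,0,-1.2],"jaw": 1},
  ],
)

```text
time_s: 13.75
position: [0.5516, -0.0152, 0.2387]
orientation: [-0.0, -0.223, 0.975, 0.002]
force: [0.3, -0.1, 0.1]
gripper_width: 0.0853
```

>>> send_rows(
  steps=[
    {"translation": [0,0,0],"angular": [0,0,-0.12],"jaw": 1},
    {"translation": [0,0,0],"angular": [0,0,-0.24],"jaw": 1},
    {"translation": [0,0,0],"angular": [0,0,-0.36],"jaw": 1},
    {"translation": [0,0,0],"angular": [0,0,-0.48],"jaw": 1},
    {"translation": [0,0,0],"angular": [0,0,-0.58],"jaw": 1},
    {"translation": [0,0,0],"angular": [0,0,-0.58],"jaw": 1},
    {"translation": [0,0,0],"angular": [0,0,-0.58],"jaw": 1},
  ],
)

```text
time_s: 14.33
position: [0.5517, 0.0108, 0.2378]
orientation: [-0.008, -0.474, 0.881, -0.014]
force: [0.3, 0.7, -0.6]
gripper_width: 0.0854
```

```bash
python3 - <<'E'
from h import *
s=sense();q=s['joint_positions'];print(s['position'],s['force'],q.round(3));R=Rtool(s).as_matrix();y=np.arctan2(R[1,0],R[0,0]);print(y,R[:,2])
go([.552,-.0122,.143],y)
f=grab_frame("side");np.save("side8.npy",f,allow_pickle=True);crop(f,235,140,335,260,5,"pics/j2.png")
E
```

```text
[0.55173584 0.01075897 0.23778295] [ 0.30075866  0.68228392 -0.62508497] [-0.005  0.028  1.861 -0.034  1.253 -2.552]
-2.154714127026527 [-5.38121861e-04 -3.26888925e-02 -9.99465430e-01]
shift [ 16.4 -11.2  95.5] rot [-0.0176 -0.0276  0.0002]
```

View pics/j2.png

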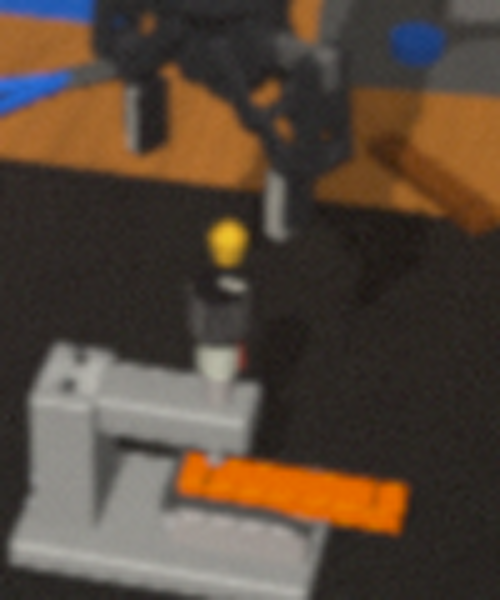

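```bash
python3 - <<'E'
from h import *
go([.552,-.0122,.235],-2.383)
E
```

```text
shift [ 18.7 -12.5   3.7] rot [-0.0209 -0.0253  0.2278]
```

>>> send_rows(
  steps=[
    {"translation": [8,-5,2],"angular": [-0.01,-0.012,0.1],"jaw": 1},
    {"translation": [14,-10,3],"angular": [-0.02,-0.025,0.2],"jaw": 1},
    {"translation": [18.7,-12.5,3.7],"angular": [-0.021,-0.025,0.228],"jaw": 1},
    {"translation": [18.7,-12.5,3.7],"angular": [-0.021,-0.025,0.228],"jaw": 1},
    {"translation": [18.7,-12.5,3.7],"angular": [-0.021,-0.025,0.228],"jaw": 1},
  ],
)

```text
time_s: 14.8
position: [0.5521, -0.0122, 0.2353]
orientation: [0.0, -0.371, 0.929, 0.0]
force: [-0.3, 1.1, 0.6]
gripper_width: 0.0857
```

```bash
python3 - <<'E'
from h import *
s=sense();q=s['joint_positions'];print(s['position'],s['force'],s['moment'],q.round(3));R=Rtool(s).as_matrix();y=np.arctan2(R[1,0],R[0,0]);print(y,R[:,2])
go([.552,-.0122,.143],-2.383)
E
```

```text
[ 0.55210503 -0.01219002  0.23526911] [-0.25055779  1.13179125  0.63453681] [ 0.02918758 -0.05475705 -0.0163381 ] [-0.067  0.029  1.864  0.     1.248 -2.397]
-2.3823093306922836 [ 2.82061877e-04  1.41750645e-04 -9.99999950e-01]
shift [ 0.1  0.1 92.3] rot [-0.0001  0.0003  0.0007]
```

>>> send_rows(
  steps=[
    {"translation": [0,0,15],"angular": [0,0,0],"jaw": 1},
    {"translation": [0,0,30],"angular": [0,0,0],"jaw": 1},
    {"translation": [0,0,45],"angular": [0,0,0],"jaw": 1},
    {"translation": [0,0,60],"angular": [0,0,0],"jaw": 1},
    {"translation": [0,0,72],"angular": [0,0,0],"jaw": 1},
    {"translation": [0,0,82],"angular": [0,0,0],"jaw": 1},
    {"translation": [0,0,89],"angular": [0,0,0],"jaw": 1},
    {"translation": [0,0,92],"angular": [0,0,0],"jaw": 1},
    {"translation": [0,0,92],"angular": [0,0,0],"jaw": 1},
  ],
)

```text
time_s: 15.55
position: [0.5519, -0.0111, 0.1427]
orientation: [-0.0, -0.371, 0.929, 0.0]
force: [-0.1, 0.1, 0.5]
gripper_width: 0.0851
```

```bash
python3 - <<'E'
from h import *
s=sense();q=s['joint_positions'];print(s['position'],s['force'],s['moment'],q.round(3))
f=grab_frame("side");np.save("side9.npy",f,allow_pickle=True);crop(f,235,160,335,260,6,"pics/k2.png")
f=grab_frame("top");np.save("top9.npy",f,allow_pickle=True);crop(f,220,130,340,270,5,"pics/k1.png")
E
```

```text
[ 0.55192685 -0.01113397  0.14266868] [-0.07644508  0.10336735  0.54523128] [-0.00116641  0.03199988  0.03996039] [-0.065  0.106  1.96   0.     1.076 -2.396]
```

View pics/k2.png

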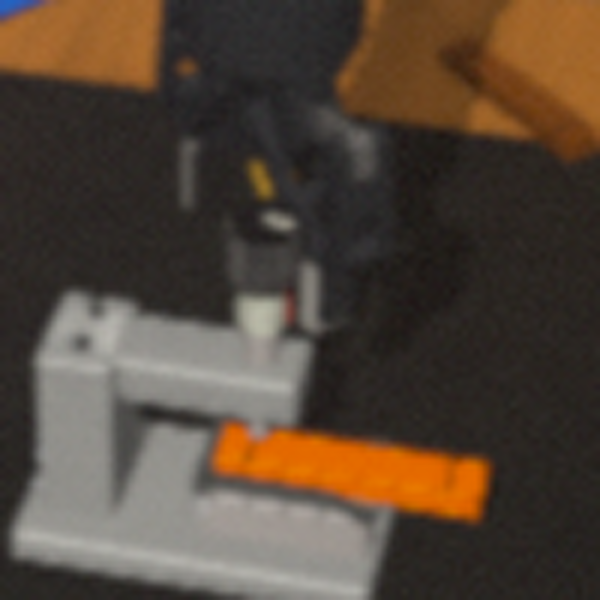

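View pics/k1.png

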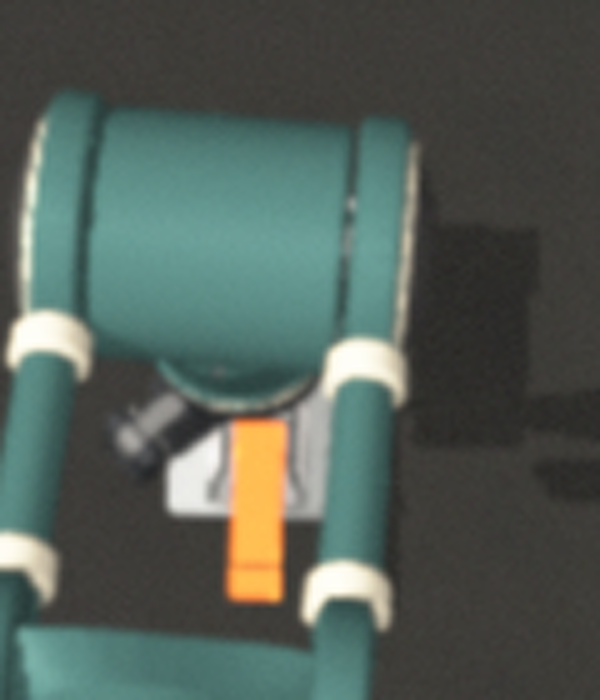

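>>> send_rows(
  steps=[
    {"translation": [0.8,-0.8,0],"angular": [0,0,0],"jaw": 0.7},
    {"translation": [0.8,-0.8,0],"angular": [0,0,0],"jaw": 0.5},
    {"translation": [0.8,-0.8,0],"angular": [0,0,0],"jaw": 0.4},
    {"translation": [0.8,-0.8,0],"angular": [0,0,0],"jaw": 0.3},
    {"translation": [0.8,-0.8,0],"angular": [0,0,0],"jaw": 0.2},
    {"translation": [0.8,-0.8,0],"angular": [0,0,0],"jaw": 0},
    {"translation": [0.8,-0.8,0],"angular": [0,0,0],"jaw": 0},
    {"translation": [0.8,-0.8,0],"angular": [0,0,0],"jaw": 0},
  ],
  newtons=30,
)

```text
time_s: 16.32
position: [0.5525, -0.0124, 0.1437]
orientation: [0.001, -0.371, 0.929, -0.0]
force: [0.5, 0.2, 2.4]
gripper_width: 0.0273
```

```bash
cat > st.py <<'E'
from h import *
s=sense();q=s['joint_positions'];R=Rtool(s).as_matrix();y=np.arctan2(R[1,0],R[0,0])
print("pos",(s['position']*1000).round(2),"F",s['force'].round(1),"M",s['moment'].round(3),"q6",q[5].round(3),"yaw",y.round(3),"Ft",(R.T@s['force']).round(1),"w",s['gripper_width'].round(4),"tau6",s['tau'][5].round(3))
E
python3 st.py
```

```text
Traceback (most recent call last):
  File "st.py", line 3, in <module>
    print("pos",(s['position']*1000).round(2),"F",s['force'].round(1),"M",s['moment'].round(3),"q6",q[5].round(3),"yaw",y.round(3),"Ft",(R.T@s['force']).round(1),"w",s['gripper_width'].round(4),"tau6",s['tau'][5].round(3))
                                                                                                                                                                      ^^^^^^^^^^^^^^^^^^^^^^^^
AttributeError: 'float' object has no attribute 'round'
```

```bash
sed -i "s/s\['gripper_width'\].round(4)/round(s['gripper_width'],4)/" st.py; python3 st.py
```

```text
pos [552.51 -12.42 143.71] F [0.5 0.2 2.4] M [-0.045  0.058  0.028] q6 -2.398 yaw -2.382 Ft [-0.6 -0.2 -2.4] w 0.0273 tau6 -0.003
```

>>> send_rows(
  steps=[
    {"translation": [0,0,0.24],"angular": [0,0,0.06],"jaw": 0},
    {"translation": [0,0,0.6],"angular": [0,0,0.15],"jaw": 0},
    {"translation": [0,0,1.0],"angular": [0,0,0.25],"jaw": 0},
    {"translation": [0,0,1.4],"angular": [0,0,0.35],"jaw": 0},
    {"translation": [0,0,1.8],"angular": [0,0,0.45],"jaw": 0},
  ],
)

```text
time_s: 16.73
position: [0.5523, -0.012, 0.1419]
orientation: [0.0, -0.152, 0.988, 0.0]
force: [-1.5, 2.0, 3.8]
gripper_width: 0.0271
```

```bash
python3 st.py
```

```text
pos [552.27 -12.   141.91] F [-1.5  2.   3.8] M [0.213 0.193 0.062] q6 -1.943 yaw -2.837 Ft [ 0.8  2.4 -3.8] w 0.0271 tau6 -1.18
```

>>> send_rows(
  steps=[
    {"translation": [0,0,0.4],"angular": [0,0,0.1],"jaw": 0},
    {"translation": [0,0,0.8],"angular": [0,0,0.2],"jaw": 0},
    {"translation": [0,0,1.2],"angular": [0,0,0.3],"jaw": 0},
    {"translation": [0,0,1.6],"angular": [0,0,0.4],"jaw": 0},
    {"translation": [0,0,2.0],"angular": [0,0,0.5],"jaw": 0},
    {"translation": [0,0,2.4],"angular": [0,0,0.6],"jaw": 0},
  ],
)

```text
time_s: 17.23
position: [0.5523, -0.0113, 0.1395]
orientation: [0.0, 0.147, 0.989, 0.001]
force: [-1.9, 2.6, 2.8]
gripper_width: 0.0273
```

```bash
python3 st.py
```

```text
pos [552.27 -11.29 139.5 ] F [-1.9  2.6  2.8] M [0.574 0.206 0.078] q6 -1.343 yaw 2.846 Ft [ 2.5  2.  -2.8] w 0.0273 tau6 -1.177
```

```bash
python3 - <<'E'
from h import *
f=grab_frame("side");np.save("side10.npy",f,allow_pickle=True);crop(f,235,170,325,250,8,"pics/l2.png")
E
```

```text
(no output)
```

View pics/l2.png

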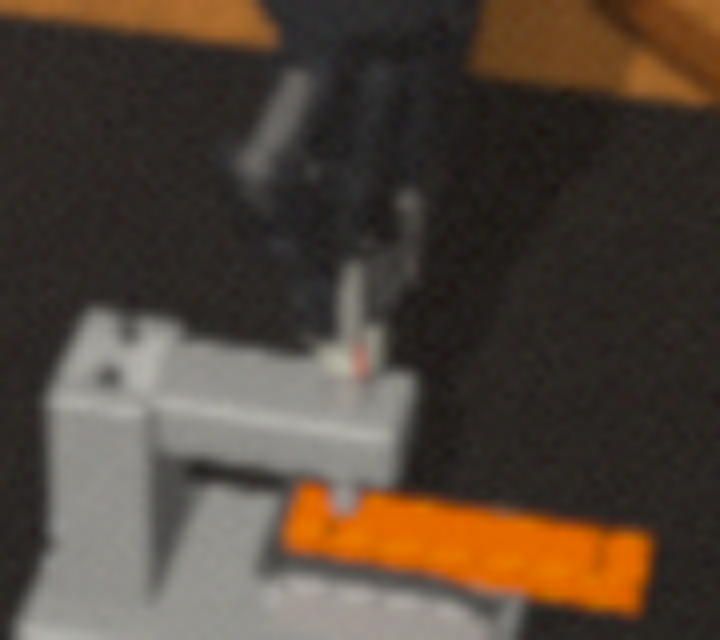

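>>> send_rows(
  steps=[
    {"translation": [0,0,0.4],"angular": [0,0,0.1],"jaw": 0},
    {"translation": [0,0,0.8],"angular": [0,0,0.2],"jaw": 0},
    {"translation": [0,0,1.2],"angular": [0,0,0.3],"jaw": 0},
    {"translation": [0,0,1.6],"angular": [0,0,0.4],"jaw": 0},
  ],
)

```text
time_s: 17.62
position: [0.5525, -0.0109, 0.1379]
orientation: [0.0, 0.34, 0.94, 0.001]
force: [0.3, 4.9, 2.8]
gripper_width: 0.0275
```

```bash
python3 st.py
```

```text
pos [552.5  -10.95 137.92] F [0.3 4.9 2.8] M [0.891 0.018 0.119] q6 -0.945 yaw 2.448 Ft [ 2.9  3.9 -2.8] w 0.0275 tau6 -1.175
```

>>> send_rows(
  steps=[
    {"translation": [0,0,0.4],"angular": [0,0,0.1],"jaw": 0},
    {"translation": [0,0,0.8],"angular": [0,0,0.2],"jaw": 0},
  ],
)

```text
time_s: 17.78
position: [0.5527, -0.0108, 0.1371]
orientation: [0.0, 0.432, 0.902, 0.002]
force: [-0.1, 5.5, 2.2]
gripper_width: 0.0269
```

```bash
python3 st.py
```

```text
pos [552.68 -10.77 137.14] F [-0.1  5.5  2.2] M [ 0.96  -0.031  0.092] q6 -0.745 yaw 2.248 Ft [ 4.4  3.4 -2.2] w 0.0269 tau6 -1.174
```

>>> send_rows(
  steps=[
    {"translation": [0.5,0.4,0.4],"angular": [0,0,0.1],"jaw": 0},
    {"translation": [0.9,0.7,0.8],"angular": [0,0,0.2],"jaw": 0},
  ],
)

```text
time_s: 17.95
position: [0.5528, -0.0103, 0.1363]
orientation: [0.0, 0.52, 0.854, 0.001]
force: [1.1, 2.6, 2.4]
gripper_width: 0.0275
```

```bash
python3 st.py
```

```text
pos [552.83 -10.34 136.32] F [1.1 2.6 2.4] M [ 0.369 -0.047  0.088] q6 -0.543 yaw 2.048 Ft [ 1.8  2.2 -2.4] w 0.0275 tau6 -1.184
```

>>> send_rows(
  steps=[
    {"translation": [0,0,0.4],"angular": [0,0,0.1],"jaw": 0},
    {"translation": [0,0,0.8],"angular": [0,0,0.2],"jaw": 0},
  ],
)

```text
time_s: 18.12
position: [0.5531, -0.0104, 0.1356]
orientation: [0.0, 0.603, 0.798, 0.001]
force: [1.4, 3.7, 3.3]
gripper_width: 0.0271
```

```bash
python3 st.py
```

```text
pos [553.09 -10.35 135.57] F [1.4 3.7 3.3] M [ 0.505 -0.175  0.101] q6 -0.343 yaw 1.848 Ft [ 3.2  2.4 -3.3] w 0.0271 tau6 -1.161
```

>>> send_rows(
  steps=[
    {"translation": [0,0,0.4],"angular": [0,0,0.1],"jaw": 0},
    {"translation": [0,0,0.8],"angular": [0,0,0.2],"jaw": 0},
  ],
)

```text
time_s: 18.28
position: [0.5534, -0.0103, 0.1352]
orientation: [0.001, 0.679, 0.734, 0.002]
force: [-0.0, 4.0, 5.8]
gripper_width: 0.0274
```

```bash
python3 st.py
```

```text
pos [553.39 -10.32 135.23] F [-0.   4.   5.8] M [ 0.618 -0.054  0.259] q6 -0.143 yaw 1.648 Ft [ 4.   0.3 -5.8] w 0.0274 tau6 -1.025
```

>>> send_rows(
  steps=[
    {"translation": [0,0,0.4],"angular": [0,0,0.1],"jaw": 0},
    {"translation": [0,0,0.8],"angular": [0,0,0.2],"jaw": 0},
  ],
)

```text
time_s: 18.45
position: [0.5537, -0.0103, 0.1352]
orientation: [0.001, 0.749, 0.663, 0.002]
force: [-0.4, 3.7, 8.3]
gripper_width: 0.0275
```

```bash
python3 st.py;python3 - <<'E'
from h import *
f=grab_frame("side");np.save("side11.npy",f,allow_pickle=True);crop(f,235,170,325,250,8,"pics/m2.png")
E
```

```text
pos [553.7  -10.32 135.15] F [-0.4  3.7  8.3] M [0.593 0.098 0.231] q6 0.057 yaw 1.449 Ft [ 3.7 -0.8 -8.3] w 0.0275 tau6 -1.033
```

View pics/m2.png

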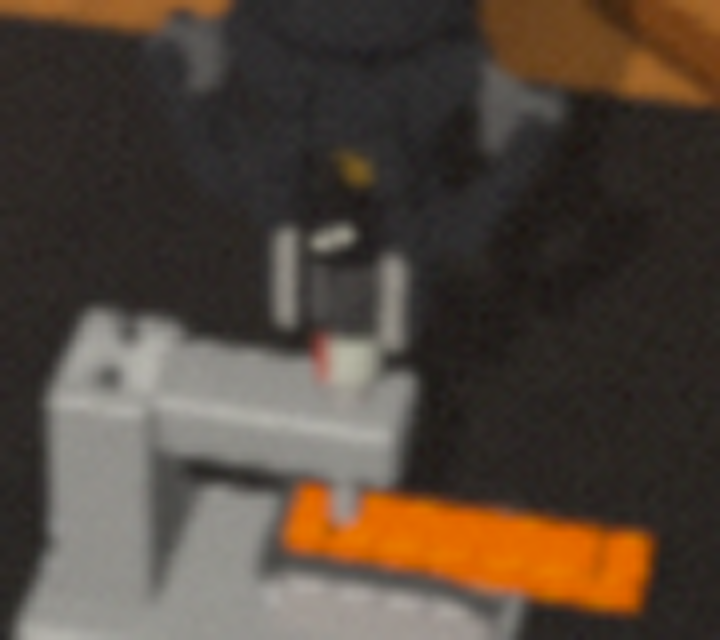

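>>> send_rows(
  steps=[
    {"translation": [0,0,-0.5],"angular": [0,0,0.1],"jaw": 0},
    {"translation": [0,0,-1.0],"angular": [0,0,0.2],"jaw": 0},
    {"translation": [0,0,-1.0],"angular": [0,0,0.3],"jaw": 0},
    {"translation": [0,0,-1.0],"angular": [0,0,0.4],"jaw": 0},
  ],
)

```text
time_s: 18.83
position: [0.554, -0.0105, 0.1353]
orientation: [0.001, 0.866, 0.501, 0.002]
force: [2.2, 3.1, 1.4]
gripper_width: 0.0277
```

```bash
python3 st.py
```

```text
pos [554.03 -10.46 135.32] F [2.2 3.1 1.4] M [ 0.555 -0.577  0.239] q6 0.457 yaw 1.049 Ft [ 3.8  0.3 -1.3] w 0.0277 tau6 -1.03
```

>>> send_rows(
  steps=[
    {"translation": [0,0,0],"angular": [0,0,0.1],"jaw": 0},
    {"translation": [0,0,0],"angular": [0,0,0.2],"jaw": 0},
    {"translation": [0,0,0],"angular": [0,0,0.3],"jaw": 0},
    {"translation": [0,0,0],"angular": [0,0,0.4],"jaw": 0},
  ],
)

```text
time_s: 19.17
position: [0.5544, -0.0107, 0.1353]
orientation: [0.0, 0.948, 0.319, 0.003]
force: [3.8, 2.3, 0.5]
gripper_width: 0.0269
```

```bash
python3 st.py;python3 - <<'E'
from h import *
f=grab_frame("side");np.save("side12.npy",f,allow_pickle=True);crop(f,235,170,325,250,8,"pics/n2.png")
E
```

```text
pos [554.39 -10.74 135.33] F [3.8 2.3 0.5] M [ 0.277 -0.715  0.186] q6 0.857 yaw 0.649 Ft [ 4.4  0.5 -0.4] w 0.0269 tau6 -1.03
```

View pics/n2.png

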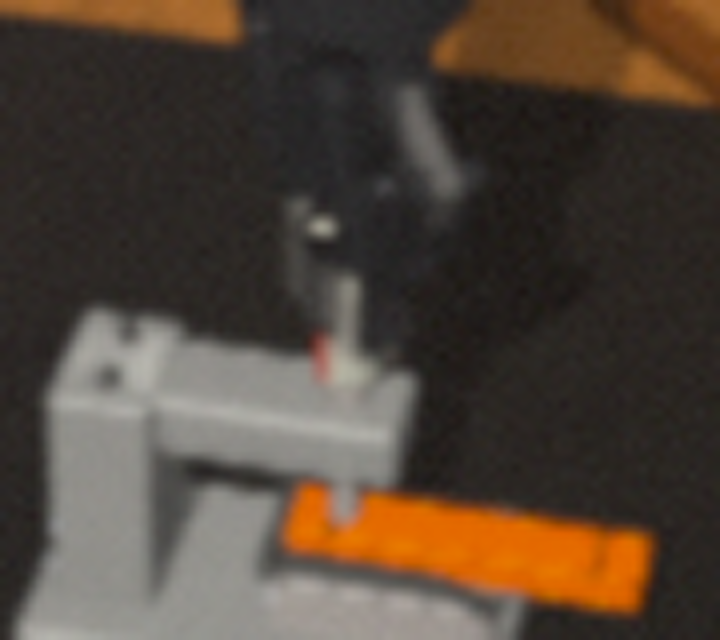

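>>> send_rows(
  steps=[
    {"translation": [0,0,0.2],"angular": [0,0,0.1],"jaw": 0},
    {"translation": [0,0,0.2],"angular": [0,0,0.2],"jaw": 0},
    {"translation": [0,0,0.2],"angular": [0,0,0.3],"jaw": 0},
    {"translation": [0,0,0.2],"angular": [0,0,0.4],"jaw": 0},
  ],
)

```text
time_s: 19.55
position: [0.5546, -0.0112, 0.1353]
orientation: [0.0, 0.992, 0.125, 0.003]
force: [5.8, -0.3, -0.1]
gripper_width: 0.027
```

```bash
python3 st.py
```

```text
pos [554.59 -11.21 135.32] F [ 5.8 -0.3 -0.1] M [ 0.133 -0.864  0.241] q6 1.255 yaw 0.25 Ft [5.6 1.7 0.1] w 0.027 tau6 -1.032
```

>>> send_rows(
  steps=[
    {"translation": [0,0,0],"angular": [0,0,0],"jaw": 0.4},
    {"translation": [0,0,0],"angular": [0,0,0],"jaw": 0.5},
    {"translation": [0,0,0],"angular": [0,0,0],"jaw": 0.7},
    {"translation": [0,0,0],"angular": [0,0,0],"jaw": 0.9},
    {"translation": [0,0,0],"angular": [0,0,0],"jaw": 1},
    {"translation": [0,0,0],"angular": [0,0,0],"jaw": 1},
  ],
)

```text
time_s: 20.05
position: [0.5519, -0.0112, 0.1341]
orientation: [-0.0, 0.992, 0.126, -0.0]
force: [0.5, -0.5, -0.1]
gripper_width: 0.0848
```

```bash
python3 st.py
```

```text
pos [551.94 -11.24 134.08] F [ 0.5 -0.5 -0.1] M [0.044 0.032 0.016] q6 1.253 yaw 0.252 Ft [0.4 0.6 0.1] w 0.0848 tau6 -0.014
```

>>> send_rows(
  steps=[
    {"translation": [0,0,-10],"angular": [0,0,0],"jaw": 1},
    {"translation": [0,0,-25],"angular": [0,0,0],"jaw": 1},
    {"translation": [0,0,-50],"angular": [0,0,0],"jaw": 1},
    {"translation": [0,0,-80],"angular": [0,0,0],"jaw": 1},
    {"translation": [0,0,-105],"angular": [0,0,0],"jaw": 1},
    {"translation": [-30,-20,-110],"angular": [0,0,0],"jaw": 1},
    {"translation": [-65,-50,-110],"angular": [0,0,0],"jaw": 1},
    {"translation": [-90,-80,-110],"angular": [0,0,0],"jaw": 1},
    {"translation": [-110,-110,-110],"angular": [0,0,0],"jaw": 1},
    {"translation": [-110,-110,-110],"angular": [0,0,0],"jaw": 1},
  ],
)

```text
time_s: 20.88
position: [0.4137, 0.0708, 0.2447]
orientation: [-0.001, 0.992, 0.127, -0.0]
force: [-0.2, -0.9, -0.3]
gripper_width: 0.0851
```

```bash
python3 st.py;python3 - <<'E'
from h import *
f=grab_frame("side");np.save("side13.npy",f,allow_pickle=True);crop(f,235,180,335,260,8,"pics/o2.png");cv2.imwrite("pics/o2f.png",f['img'][:,:,::-1])
f=grab_frame("top");np.save("top13.npy",f,allow_pickle=True);crop(f,240,160,320,270,7,"pics/o1.png")
E
```

```text
pos [413.68  70.8  244.7 ] F [-0.2 -0.9 -0.3] M [ 0.016 -0.002 -0.018] q6 1.424 yaw 0.254 Ft [-0.4  0.8  0.3] w 0.0851 tau6 0.54
```

View pics/o2.png

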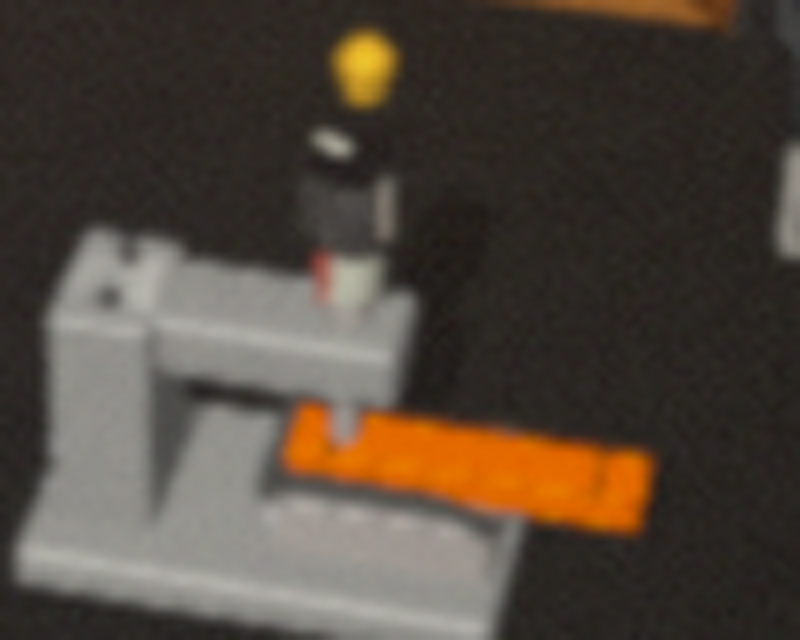

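View pics/o1.png

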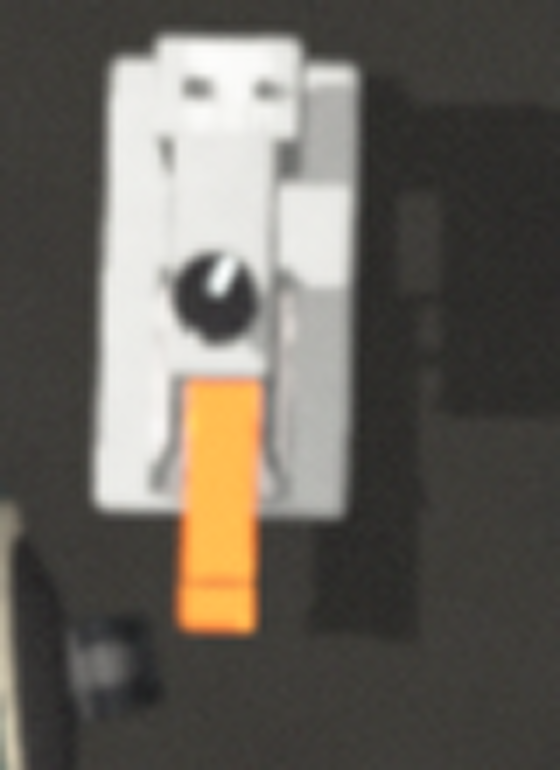

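View pics/o2f.png

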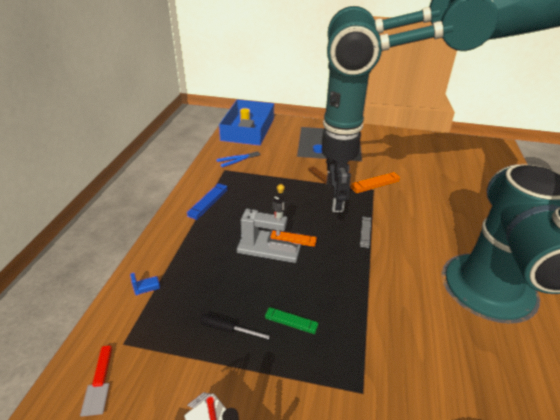

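The cap's white mark turned about 3.6 rad, matching the hand's 3.65 rad. The spindle sank about 8.4 mm, which is 2.1 rad, so the clutch slipped about 1.5 rad. The bar sits at (270,250) as before and the hand is clear.

```bash
python3 - <<'E'
from bench import close_job
print(close_job())
E
```

```text
the job is handed in; nothing more can be done
None
```

The orange test bar is on the anvil, gripped by the spindle, and the job is handed in. It took about 21 s of the 72 s; no verdict was reported.

**Bar:** I slid the small orange bar in between the rails until the stop blocked it, at about 12 N, then let go. The last pictures show it lying home. Its outer end was at -102.8 mm in the anvil's frame before the cap was turned, against -102 mm for fully home, and it looks unmoved since.

**Cap:** I turned it 3.65 rad clockwise while following it down. The spindle met the bar after about 2.1 rad, when the torque rose from about 0.09 to about 0.23 N m.

**Slip:** The clutch slipped about 1.5 rad. The cap's white mark agrees with the hand's turn, and the thimble's red mark stood still while the cap slipped. Vertical force on the hand stayed below about 9 N.

**End state:** The hand is open and clear, and its force reading is about zero. The green bar and screwdriver are where they were. The nozzle was never approached, and no sign of it moving was seen.

**Mishaps and limits:**
- While I was winding the wrist back before the cap grip, joint 6 ran to its limit. It read -2.552 against a limit of -2.55, and I backed it off at once.
- The hand sat 1–2 mm off the cap's axis, giving up to about 6 N of side force during the turn.
- The spindle's force on the bar could not be measured directly.

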